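# Draw a cover plate into line with a drift pin and fit the second bolt

## Robot

A 7-joint arm with a two-finger parallel gripper is mounted at the origin on the work surface. World frame = base frame: x ahead of the robot, y to its left, z up, the work surface at z = 0. Lengths are in m, angles in degrees, forces in N, time in s.
With the tool pointing down it reaches from about 0.425 to 0.875 m from the base axis. Payload 4.7 kg.
Tool frame: the origin (TCP) lies at the very end of the fingers, on their centre line; the grasp point (between the pads) lies 19 mm behind it; x points along the fingers, z is the direction in which the jaws open and shut, and the axes are right-handed (so a half turn about x gives the same grasp; the last joint's range is limited). The gripper opens to 87 mm and grips with 3 to 60 N. Pads are 19 mm wide; open, the fingers measure 117 mm over their backs; the gripper's body (75 mm by 190 mm) begins 51 mm behind the grasp point.
Start: joints at [-63.077, 18.392, -4.016, 83.108, 1.295, 78.541, -3.26], TCP at [0.286, 0.584, 0.223] pointing down, gripper open.
Joint ranges: [-163.93, 163.93], [-17.29, 119.83], [-79.2, 71.16], [3.27, 140.29], [-89.18, 269.18], [5.43, 117.66], [-154.24, 154.24]. Speed limits (degrees/s): [147.25, 147.25, 180, 180, 180, 180, 180].

## Interface

Orientations are given as [roll, pitch, yaw] about the fixed x, y, z axes, in that order (R = Rz(yaw) Ry(pitch) Rx(roll)).
In Python, from cell import env gives the robot as it stands. The module is installed in compiled form; this text tells all that it offers.
- The arm moves only by the tool drive_tool, never from a script. Its argument "increments" is a list of rows, each a list of 2 entries, a list of its own where there are three numbers: the shift along the tool's x, y, z scaled (see below), then the turn, a rotation vector about the tool's x, y, z scaled (see below). In form: [[[dx, dy, dz], [wx, wy, wz]], ...]. A call has 1 to 10 rows; each row shifts and turns the commanded pose from where the row before left it, along the tool's axes as they then stand; what a row does not reach is not made up. The controller multiplies each number of a shift by 0.04 m and each number of a turn by 120 degrees. A row lasts 1/10 s, in which the tool goes at most 50 mm and 8.59 degrees, less where a joint would pass 70% of its speed; a pose out of reach is approached as far as the arm can. A call with a number of a shift or a turn outside -1 to 1 is refused whole. A call with a gripper value outside its range is refused whole. "hand" is the gripper's target within -1 to 1 (fully open at 1, half-way at 0, shut at -1), set as the call begins (left out, the last holds). The fingers move at their own pace and stop on an object; "squeeze" is the grip in N (left out, the last holds). Time passes only in rows, so rows that do not move let the fingers close. It gives the time, the measured TCP pose, the force and the opening at its end, in the units of the state.
- env.get_obs(): the state, without advancing time (a new reading comes with each control period).
- env.read_camera(name): name is "side" or "top" or "wrist"; returns a dict with "frame" (384x512x3 uint8, red, green, blue), "fx", "fy", "cx", "cy" (pixels), "R" (3x3) and "t" (3): a world point X has camera coordinates R X + t. Camera axes: x right, y down, z forward; pixel columns grow to the right and rows downward; lengths in m; the calibration is good to about 2 mm. A picture is of the moment at which its call begins. There is no depth.
- env.sign_off(): hands the job in, once; it reports no verdict.
The state is a dict: "time_s": time; "qpos": joint angles; "joint_velocities": joint speeds; "effort": joint torques, N m; "tool_pos": TCP position; "tool_rot": TCP orientation; "force": force on the tool from outside, world axes, zero at the start; "wrist_torque": the same for the moment, N m; "grip_width": finger opening in m.
Only numpy, scipy, OpenCV 4.12 (cv2) and the standard library are available. Lean on these libraries where they do the work, as an engineer would, in place of code of your own. Each camera call takes 0.05 s, during which the arm holds its last target.

## Task

The cover plate on the dark base block hangs loose on one bolt, swung somewhere out of line. Feel the drift pin's tapered point into the larger of the plate's two holes, draw the plate into line with the pin (not with the gripper) and press the pin down through plate and block until its collar is fully home on the plate; then fit the blunt thumb bolt fully home in the smaller hole. Leave both standing, press on the station gently throughout (never more than 50 N), and leave the other parts where they are.

Things in the scene. Friction and masses are not known exactly. Their poses are not given: they have to be found in the camera images.
- station: Station fixed to the table: dark steel block 110 x 156 x 40 mm (x, y, z), origin under its centre, z up. Holes right through it: pin's hole at x -34, y +55 mm, 16.5 mm wide; bolt's hole at x +34, y +55 mm, 13.2 mm wide. The plate that covers it (see plate_pivot) hides them at first. The pose is good to 1 or 2 mm.
- plate_pivot (a point): Axis of the fitted bolt (26 mm wide, standing 34 mm above the plate), at the plate's top face, 50.5 mm above the table; axes of the block. The aluminium plate, 100 x 146 x 10 mm, has the block's two holes, in line when straight (pin's hole 110 mm along +y from here). It starts anywhere from 0.24 rad clockwise to 0.08 anticlockwise (from above), not measured; it turns with 0.4 N m of friction, no spring.
- drift_grip (a point): Drift pin, plain steel, standing point down in one of the three holes of the black rack. This point: on its axis (z up), 26 mm above its collar's underside. Grip 20 mm diameter, from 6 to 50 mm above the collar's underside; collar 26 mm diameter, 6 mm thick; below the collar a shank 15.5 mm diameter for 18 mm, then a taper of 26 mm down to an 11 mm wide flat end.
- bolt_grip (a point): Thumb bolt, steel with a dark head, blunt end, standing in another hole of the rack. This point is on its axis (z, up), 26 mm above the underside of its collar. Head 22 mm diameter, from 6 to 34 mm above the collar's underside; collar 26 mm diameter, 6 mm thick; smooth shank 12.2 mm diameter, 34 mm long, with a 1 mm chamfer at the end. It is simply pushed in, no turning.
- dowel_grip (a point): A short plain dowel with a thin 14 mm stem that stands in the remaining rack hole; not needed, leave it. The point lies on its axis, 26 mm above the underside of its collar.
- rack: Black tool rack, fixed, 60 x 200 x 56 mm (x, y, z), origin under its centre; three holes 17.5 mm wide at y = -66, 0 and +66 mm. Drift pin, bolt and dowel hang in it by their collars, in any order, collars on the top face at 56 mm.
- wrench: A loose open-end wrench lying on the table, 170 mm long; leave it.
- post: A loose aluminium post, 32 mm diameter, 75 mm tall, standing on the table; origin under its centre; leave it.
- bracket: A loose aluminium angle bracket 50 x 50 x 58 mm; origin under its centre; leave it.
- bearing: A loose steel bearing ring, 40 mm across, 14 mm high; leave it.
- gauge: A loose steel gauge block 35 x 9 x 30 mm; leave it.
- driver: A loose screwdriver lying on the table; leave it.
Mind the look-alikes: they are no part of the job. Leave any orange look-alike of the part that bears bolt_grip alone.

How it is judged (in metres and radians):
On the way, in this order (a step that is already met when the one before it is completed fails the run):
1. the drift pin is fully home in its hole, upright, the plate drawn into line by it, before the bolt is in (z of drift_grip in the frame of station between 0.074 and 0.0785 m and x of drift_grip in the frame of station between -0.037 and -0.031 m and y of drift_grip in the frame of station between 0.052 and 0.058 m and angle between drift_grip's own z axis and vertical below 0.06 rad), for 0.2 s.
2. the bolt is fully home in its hole with the pin still home (all of step 1 and z of bolt_grip in the frame of station between 0.074 and 0.0785 m and x of bolt_grip in the frame of station between 0.031 and 0.037 m and y of bolt_grip in the frame of station between 0.052 and 0.058 m and angle between bolt_grip's own z axis and vertical below 0.06 rad), for 0.2 s.
At the end, for the whole second after the job is handed in: Drift pin and bolt both stand in their holes, collars within 2 mm of the plate's top face, axes within 3 mm of the holes' axes and within 0.06 rad of upright; so the plate is held in line; both are let go (all of step 2); the robot touches nothing.
It fails at once if the fingers themselves push on the station (block or plate) with more than 4 N (contact force between the fingers and station above 4 N).
It fails at once if something presses on the station (block or plate) with more than 50 N (contact force between station and anything else above 50 N).
It fails at once if the dowel is taken from the rack or knocked about (distance of dowel_grip from where it was at the start of the episode above 0.015 m).
It fails at once if the wrench, post, bracket, bearing, gauge block or screwdriver is moved more than 20 mm (distance of any of wrench, post, bracket, bearing, gauge, driver from where it was at the start of the episode above 0.02 m).
It also fails if it takes over 72 s, if anything falls off the work surface, if the arm or the gripper's body presses on something with over 40 N, if the wrist force passes 120 N, or if a joint passes its speed limit or range.

## Working session

There is one attempt and no reset: what is moved stays moved. The work goes in short steps, Python scripts to look and compute and a tool call to move; the robot and the scene stay as the last step left them, time stands still between calls to the robot, and variables do not carry over. Pictures are saved under pics/ and viewed, and the job is handed in when it is done.

Besides the shell and the picture viewer there is one more tool, called after "Emit:" as name(argument=value, ...), one argument or row to a line, values as JSON. drive_tool: Moves the arm, as the interface text tells. Shifts and turns lie within -1 to 1; 1 stands for 0.04 m of shift or 120 degrees of turn. Its arguments: {"type":"object","properties":{"increments":{"type":"array"},"hand":{"type":"number"},"squeeze":{"type":"number"}},"required":["increments"]}

```bash
mkdir -p pics; cat > h.py <<'E'
import numpy as np, cv2
from cell import env
from scipy.spatial.transform import Rotation as Ro
def snap(n,f):
    c=env.read_camera(n); np.savez('pics/'+f+'.npz',**c)
    im=cv2.cvtColor(c['frame'],cv2.COLOR_RGB2BGR); cv2.imwrite('pics/'+f+'.png',im); return c
def load(f): return dict(np.load('pics/'+f+'.npz'))
def proj(c,X):
    p=np.asarray(c['R'])@np.asarray(X,float)+np.asarray(c['t']); return np.array([c['fx']*p[0]/p[2]+c['cx'],c['fy']*p[1]/p[2]+c['cy']])
def atz(c,u,v,z):
    R=np.asarray(c['R']);C=-R.T@np.asarray(c['t']); d=R.T@np.array([(u-c['cx'])/c['fx'],(v-c['cy'])/c['fy'],1.]); s=(z-C[2])/d[2]; return C+s*d
def crop(f,x0,y0,x1,y1,k,o):
    im=cv2.imread('pics/'+f+'.png')[y0:y1,x0:x1]; im=cv2.resize(im,None,fx=k,fy=k,interpolation=cv2.INTER_CUBIC); cv2.imwrite('pics/'+o+'.png',im)
def st():
    o=env.get_obs(); print({k:np.round(o[k],4).tolist() for k in ('time_s','tool_pos','tool_rot','force','wrist_torque','grip_width','qpos')})
E
python3 - <<'E'
from h import *
st()
for n in('side','top','wrist'):
    c=snap(n,n+'0'); R=np.array(c['R']); print(n,c['fx'],c['fy'],c['cx'],c['cy'],(-R.T@c['t']).round(3),R.round(3).tolist())
E
```

```text
{'time_s': 0.0, 'tool_pos': [0.2859, 0.5831, 0.2215], 'tool_rot': [-177.9391, 89.8907, -114.0524], 'force': [0.2409, -0.3012, 0.1175], 'wrist_torque': [0.0101, -0.0259, -0.0153], 'grip_width': 0.0869, 'qpos': [-63.0751, 18.4382, -4.0165, 83.1765, 1.2934, 78.5397, -3.2587]}
side 396.1361539218979 396.1361539218979 250.6141836963553 193.19391188881633 [ 0.526 -0.819  0.609] [[1.0, -0.018, 0.013], [0.001, -0.558, -0.83], [0.022, 0.83, -0.558]]
top 368.7917764694504 368.7917764694504 258.0901028285231 189.28130504770695 [ 0.402 -0.031  0.98 ] [[-0.001, -0.999, 0.041], [-0.983, -0.007, -0.181], [0.181, -0.041, -0.983]]
wrist 293.29846465224284 293.29846465224284 254.06183485667324 190.96764700843926 [0.217 0.618 0.383] [[0.439, 0.898, -0.001], [0.863, -0.421, 0.28], [0.251, -0.124, -0.96]]
```

View pics/top0.png

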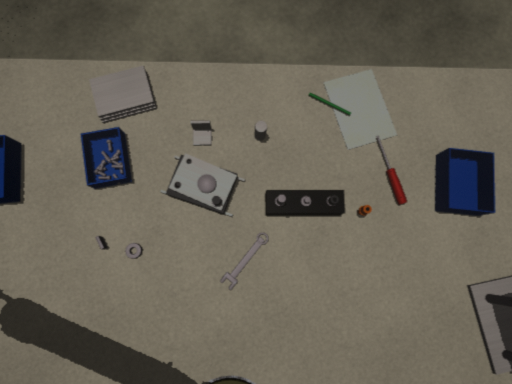

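View pics/side0.png

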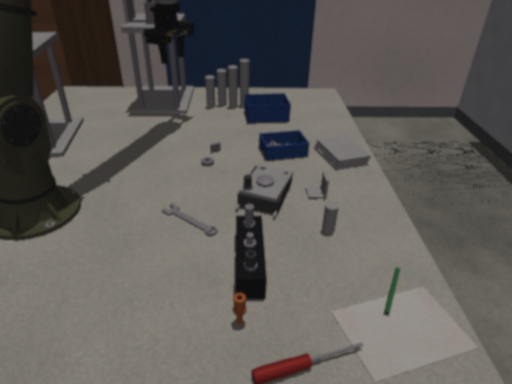

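View pics/wrist0.png

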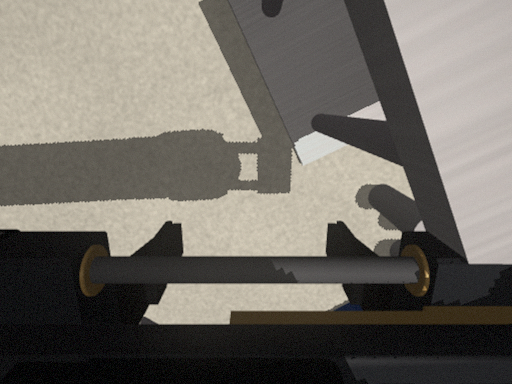

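```bash
python3 - <<'E'
from h import *
crop('top0',150,140,260,220,7,'t_st'); crop('top0',255,175,385,225,6,'t_rk')
crop('side0',220,160,310,310,4,'s_a')
E
```

```text
(no output)
```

View pics/t_st.png

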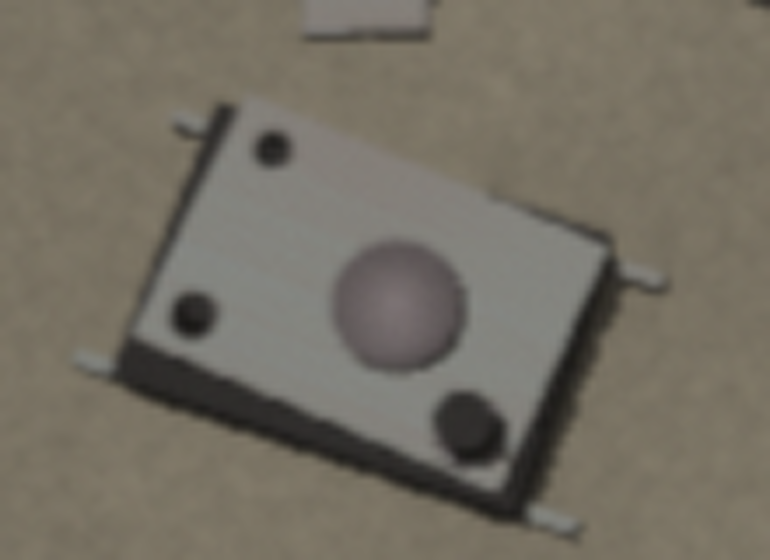

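View pics/t_rk.png

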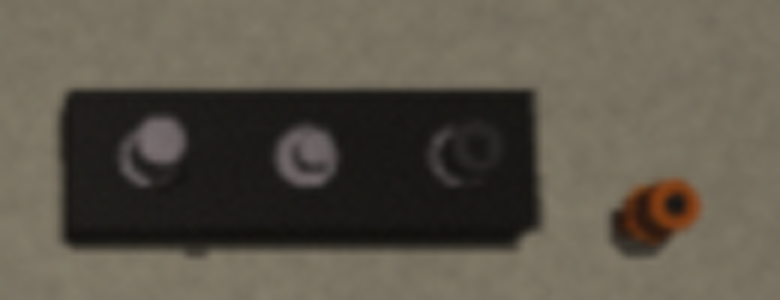

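View pics/s_a.png

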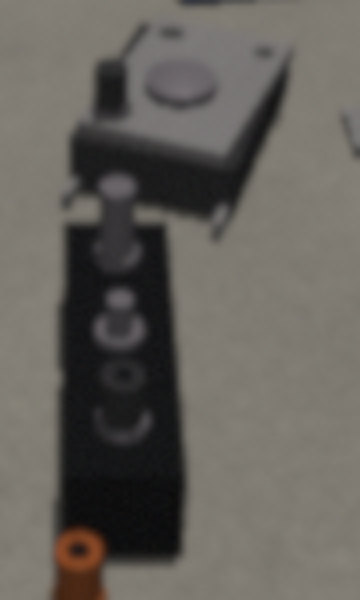

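```bash
python3 - <<'E'
from h import *
c=load('top0')
q=lambda a,b:(150+a/7,140+b/7)
for n,p,z in[('pinhole',q(192,314),.0505),('bolthole',q(272,148),.0505),('pivtop',q(465,413),.0845),('pivbase?',q(473,448),.0505),
 ('plBL',q(133,335),.0505),('plTL',q(240,95),.0505),('plTR',q(610,245),.0505),('plBR',q(500,490),.0505),
 ('blBLbot',q(118,378),0.0),('blBRbot',q(515,520),0.0)]:
    print(n,atz(c,*p,z).round(4))
r=lambda a,b:(255+a/6,175+b/6)
for n,p,z in[('pintop',r(161,139),.106),('pincollar',r(152,157),.062),('dowelcollar',r(306,156),.062),('bolttop',r(477,146),.090),('boltcol',r(462,157),.062)]:
    print(n,atz(c,*p,z).round(4))
for n,p,z in[('rackTL',r(68,92),.056),('rackTR',r(533,92),.056),('rackBR',r(533,230),.056),('rackBL',r(66,238),.056)]:
    print(n,atz(c,*p,z).round(4))
c=load('side0'); r=lambda a,b:(220+a/4,160+b/4)
for n,p,z in[('pintop',r(118,187),.106),('pincol',r(117,252),.062),('dowelcol',r(120,330),.062),('bolttop',r(123,374),.090),('pinhole',r(172,32),.0505),('bolthole',r(265,52),.0505),('pivtop',r(112,68),.0845)]:
    print(n,atz(c,*p,z).round(4))
print(Ro.from_euler('xyz',env.get_obs()['tool_rot'],degrees=True).as_matrix().round(3))
E
```

```text
pinhole [0.5836 0.1359 0.0505]
bolthole [0.6461 0.109  0.0505]
pivtop [0.5424 0.0338 0.0845]
pivbase? [0.5349 0.0331 0.0505]
plBL [0.5757 0.1568 0.0505]
plTL [0.6662 0.1215 0.0505]
plTR [ 0.6106 -0.0157  0.0505]
plBR [0.5197 0.0231 0.0505]
blBLbot [0.5684 0.172  0.    ]
blBRbot [0.5146 0.0202 0.    ]
pintop [ 0.542  -0.1246  0.106 ]
pincollar [ 0.5413 -0.1254  0.062 ]
dowelcollar [ 0.5421 -0.1905  0.062 ]
bolttop [ 0.5424 -0.2564  0.09  ]
boltcol [ 0.542  -0.2569  0.062 ]
rackTL [ 0.57   -0.0905  0.056 ]
rackTR [ 0.5713 -0.2902  0.056 ]
rackBR [ 0.5118 -0.2876  0.056 ]
rackBL [ 0.5076 -0.0893  0.056 ]
pintop [ 0.5429 -0.1233  0.106 ]
pincol [ 0.5429 -0.1241  0.062 ]
dowelcol [ 0.5434 -0.1898  0.062 ]
bolttop [ 0.5435 -0.2539  0.09  ]
pinhole [0.5854 0.1383 0.0505]
bolthole [0.648  0.1114 0.0505]
pivtop [0.5418 0.0348 0.0845]
[[-0.001 -0.898  0.44 ]
 [-0.001  0.44   0.898]
 [-1.    -0.    -0.001]]
```

```bash
cat >> h.py <<'E'
def Rt(az): # tool down, z axis at azimuth az deg
    a=np.radians(az); z=np.array([np.cos(a),np.sin(a),0]); x=np.array([0,0,-1.]); y=np.cross(z,x); return np.stack([x,y,z],1)
def plan(p0,R0,p1,R1,n=None,vmax=0.036,dec=2):
    p0,p1=np.array(p0,float),np.array(p1,float)
    rv=(Ro.from_matrix(R0.T@R1)).as_rotvec(degrees=True); 
    n=n or int(max(np.ceil(np.linalg.norm(p1-p0)/vmax),np.ceil(np.linalg.norm(rv)/7.8)))
    p=p0.copy();R=R0.copy();rows=[]
    for i in range(n):
        pt=p0+(p1-p0)*(i+1)/n; d=np.round(R.T@(pt-p)/0.04,dec)
        Rtg=R0@Ro.from_rotvec(rv*(i+1)/n,degrees=True).as_matrix()
        w=np.round(Ro.from_matrix(R.T@Rtg).as_rotvec(degrees=True)/120,3)
        rows.append([d.tolist(),w.tolist()]); p=p+R@(d*0.04); R=R@Ro.from_rotvec(w*120,degrees=True).as_matrix()
    for i in range(0,n,10): print(str(rows[i:i+10]).replace(' ',''))
    print('end',p.round(4)); return p,R
def cur():
    o=env.get_obs(); return np.array(o['tool_pos']),Ro.from_euler('xyz',o['tool_rot'],degrees=True).as_matrix()
E
python3 - <<'E'
from h import *
p,R=cur(); plan([.286,.584,.223],R,[.60,.02,.17],Rt(0))
c=load('top0'); print(atz(c,150+400/7,140+305/7,.055))
E
```

```text
[[[0.07,-0.74,-0.51],[0.03,-0.0,0.0]],[[0.08,-0.76,-0.47],[0.029,-0.0,0.0]],[[0.07,-0.8,-0.41],[0.03,-0.0,0.0]],[[0.08,-0.82,-0.37],[0.029,-0.0,0.0]],[[0.07,-0.83,-0.31],[0.03,-0.0,0.0]],[[0.08,-0.86,-0.27],[0.029,-0.0,0.0]],[[0.07,-0.87,-0.21],[0.03,-0.0,0.0]],[[0.08,-0.89,-0.15],[0.03,-0.0,0.0]],[[0.07,-0.89,-0.1],[0.029,-0.0,0.0]],[[0.07,-0.89,-0.04],[0.03,-0.0,0.0]]]
[[[0.08,-0.9,0.01],[0.029,-0.0,0.0]],[[0.07,-0.89,0.06],[0.03,-0.0,0.0]],[[0.08,-0.89,0.13],[0.029,-0.0,0.0]],[[0.07,-0.88,0.17],[0.03,-0.0,0.0]],[[0.08,-0.87,0.23],[0.03,-0.0,0.001]],[[0.07,-0.85,0.29],[0.029,-0.0,-0.0]],[[0.07,-0.83,0.33],[0.03,-0.0,-0.0]],[[0.07,-0.81,0.39],[0.029,-0.0,-0.0]]]
end [0.6    0.0199 0.1702]
[0.58659836 0.06022326 0.055     ]
```

Emit:
drive_tool(
  increments=[
    [[0.07,-0.74,-0.51],[0.03,0,0]],
    [[0.08,-0.76,-0.47],[0.029,0,0]],
    [[0.07,-0.8,-0.41],[0.03,0,0]],
    [[0.08,-0.82,-0.37],[0.029,0,0]],
    [[0.07,-0.83,-0.31],[0.03,0,0]],
    [[0.08,-0.86,-0.27],[0.029,0,0]],
    [[0.07,-0.87,-0.21],[0.03,0,0]],
    [[0.08,-0.89,-0.15],[0.03,0,0]],
    [[0.07,-0.89,-0.1],[0.029,0,0]],
    [[0.07,-0.89,-0.04],[0.03,0,0]],
  ],
)

```text
time_s: 1.15
tool_pos: [0.461, 0.269, 0.1927]
tool_rot: [149.5, 90.0, 177.7]
force: [0.3, 0.2, 0.8]
grip_width: 0.0871
```

Emit:
drive_tool(
  increments=[
    [[0.08,-0.9,0.01],[0.029,0,0]],
    [[0.07,-0.89,0.06],[0.03,0,0]],
    [[0.08,-0.89,0.13],[0.029,0,0]],
    [[0.07,-0.88,0.17],[0.03,0,0]],
    [[0.08,-0.87,0.23],[0.03,0,0]],
    [[0.07,-0.85,0.29],[0.029,0,0]],
    [[0.07,-0.83,0.33],[0.03,0,0]],
    [[0.07,-0.81,0.39],[0.029,0,0]],
    [[0,0,0],[0,0,0]],
    [[0,0,0],[0,0,0]],
  ],
)

```text
time_s: 2.15
tool_pos: [0.6, 0.0186, 0.1688]
tool_rot: [-168.0, 89.9, -168.1]
force: [-0.9, 0.6, 0.7]
grip_width: 0.0868
```

```bash
python3 - <<'E'
from h import *
st(); snap('wrist','w1')
c=cv2.imread('pics/w1.png'); cv2.imwrite('pics/w1b.png',cv2.resize(c,(800,600),interpolation=cv2.INTER_CUBIC))
E
```

```text
{'time_s': 2.15, 'tool_pos': [0.6, 0.0186, 0.1688], 'tool_rot': [-168.0481, 89.9411, -168.1098], 'force': [-0.8856, 0.6355, 0.7023], 'wrist_torque': [-0.0197, 0.0141, -0.0082], 'grip_width': 0.0868, 'qpos': [-26.2189, 14.8685, 25.8938, 95.4848, -6.7841, 71.2635, 1.0495]}
```

View pics/w1b.png

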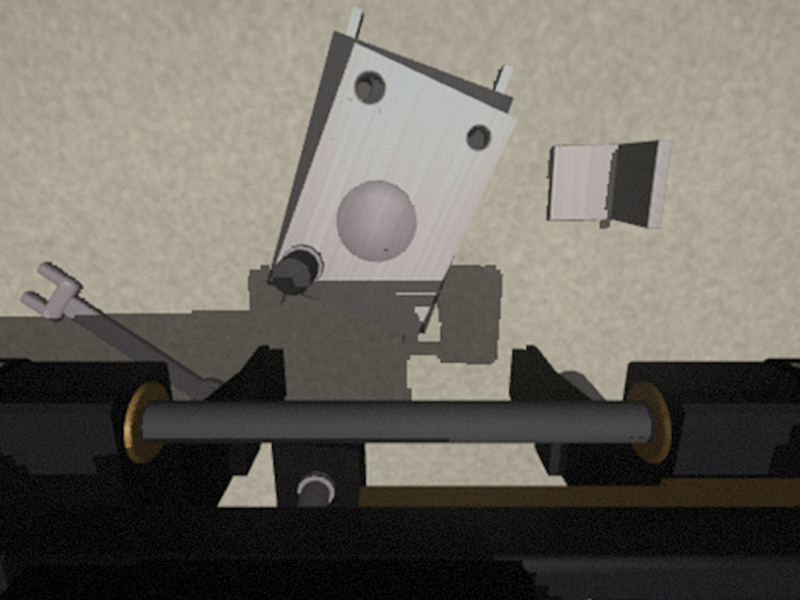

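```bash
python3 - <<'E'
from h import *
crop('w1',205,10,345,110,5,'w1c'); crop('w1',165,100,305,200,5,'w1d')
E
```

```text
(no output)
```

View pics/w1c.png

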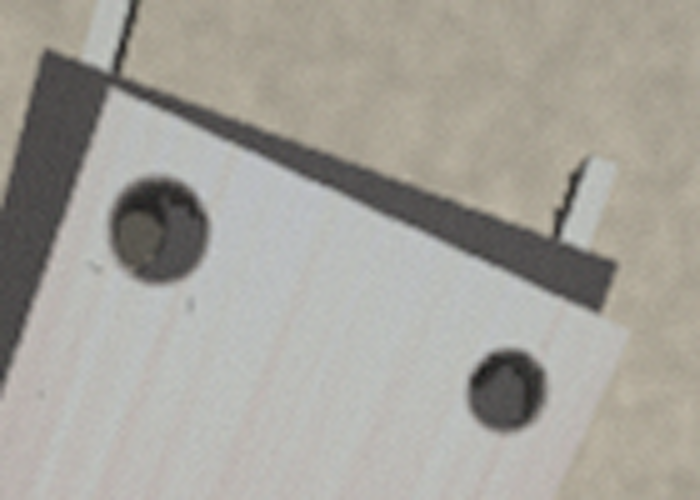

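View pics/w1d.png

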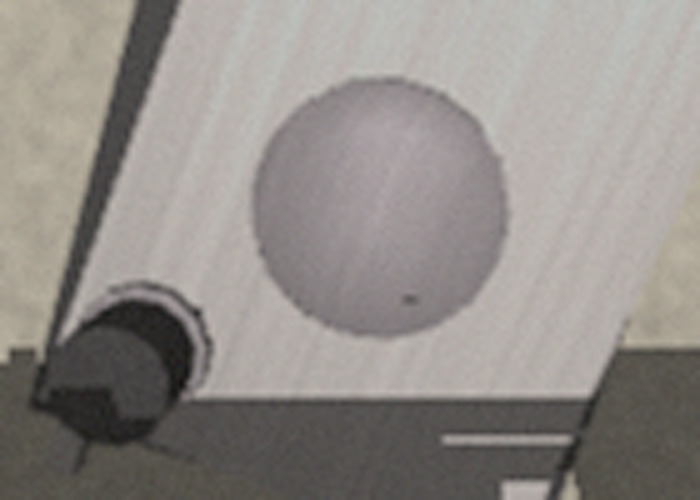

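```bash
python3 - <<'E'
from h import *
c=load('w1')
P={}
for n,p,z in[('pinhole',(237,56),.0505),('bolthole',(306.6,88.2),.0505),('blkL',(214,20.4),.04),('blkR',(328.4,63),.04),('plL',(227,27.6),.0505),('plR',(330.6,76),.0505),('pivtop',(188,175),.0845),('pivbase',(195,168),.0525)]:
    P[n]=atz(c,*p,z)[:2]; print(n,P[n].round(4))
an=lambda a,b:np.degrees(np.arctan2(*(P[b]-P[a])[::-1]))
print('holes',an('pinhole','bolthole'),np.linalg.norm(P['pinhole']-P['bolthole']),'blk',an('blkL','blkR'),np.linalg.norm(P['blkL']-P['blkR']),'pl',an('plL','plR'),np.linalg.norm(P['plL']-P['plR']),'piv',an('pivtop','pinhole')-90,np.linalg.norm(P['pivtop']-P['pinhole']))
th=np.radians(an('blkL','blkR')); R=np.array([[np.cos(th),-np.sin(th)],[np.sin(th),np.cos(th)]])
o=(P['blkL']-R@[-.055,.078]+P['blkR']-R@[.055,.078])/2
print('origin',o,'pinhole blk',o+R@[-.034,.055],'bolt blk',o+R@[.034,.055],'piv',o+R@[-.034,-.055])
E
```

```text
pinhole [0.5852 0.1376]
bolthole [0.6476 0.1109]
blkL [0.5648 0.1681]
blkR [0.6683 0.1333]
plL [0.577 0.16 ]
plR [0.6685 0.1212]
pivtop [0.5433 0.0385]
pivbase [0.5431 0.038 ]
holes -23.174612134621654 0.06786926114459975 blk -18.579424116350484 0.10912881568059975 pl -22.951294982844857 0.0993725684266709 piv -22.90106560473714 0.10760415438527297
origin [0.59168453 0.07676344] pinhole blk [0.57698055 0.13973004] bolt blk [0.64143659 0.11806395] piv [0.54193247 0.03546292]
```

```bash
python3 - <<'E'
from h import *
p,R=plan([.6,.0199,.1702],Rt(0),[.5425,-.1235,.150],Rt(0))
plan(p,R,[.5425,-.1235,.0665],Rt(0),n=5)
E
```

```text
[[[0.1,-0.72,-0.29],[0.0,0.0,0.0]],[[0.1,-0.71,-0.29],[0.0,0.0,0.0]],[[0.1,-0.72,-0.28],[0.0,0.0,0.0]],[[0.1,-0.72,-0.29],[0.0,0.0,0.0]],[[0.1,-0.72,-0.29],[0.0,0.0,0.0]]]
end [ 0.5424 -0.1237  0.1502]
[[[0.42,0.0,0.0],[0.0,0.0,0.0]],[[0.42,0.0,0.0],[0.0,0.0,0.0]],[[0.42,0.0,0.0],[0.0,0.0,0.0]],[[0.41,0.0,0.0],[0.0,0.0,0.0]],[[0.42,0.0,0.0],[0.0,0.0,0.0]]]
end [ 0.5424 -0.1237  0.0666]
```

Emit:
drive_tool(
  increments=[
    [[0.1,-0.72,-0.29],[0,0,0]],
    [[0.1,-0.71,-0.29],[0,0,0]],
    [[0.1,-0.72,-0.28],[0,0,0]],
    [[0.1,-0.72,-0.29],[0,0,0]],
    [[0.1,-0.72,-0.29],[0,0,0]],
    [[0,0,0],[0,0,0]],
    [[0,0,0],[0,0,0]],
  ],
)

```text
time_s: 2.9
tool_pos: [0.5426, -0.1228, 0.1495]
tool_rot: [72.4, 89.9, 72.5]
force: [0.4, 0.8, -0.8]
grip_width: 0.0868
```

```bash
python3 - <<'E'
from h import *
st(); c=snap('side','s2'); snap('wrist','w2'); crop('s2',190,140,320,290,4,'s2c')
c=load('s2'); print(proj(c,[.5425,-.1243,.106]),proj(c,[.5425,-.1243,.15]))
E
```

```text
{'time_s': 2.9, 'tool_pos': [0.5426, -0.1228, 0.1495], 'tool_rot': [72.3971, 89.9141, 72.4934], 'force': [0.3804, 0.8454, -0.7713], 'wrist_torque': [0.0156, 0.0346, 0.0452], 'grip_width': 0.0868, 'qpos': [-17.5222, 10.4379, 30.8084, 103.1256, -5.8368, 67.9803, 15.1579]}
[249.30949383 207.0304036 ] [249.54194118 190.06980349]
```

View pics/s2c.png

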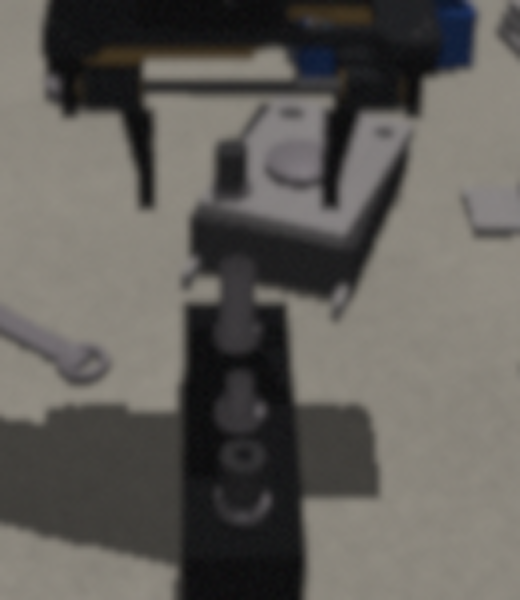

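View pics/w2.png

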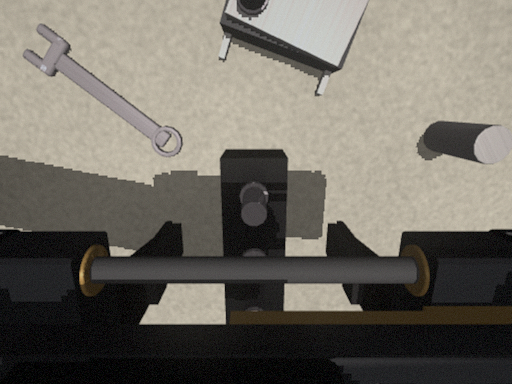

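```bash
python3 - <<'E'
from h import *
c=load('w2'); print(atz(c,254,212,.106),atz(c,253,193,.06))
E
```

```text
[ 0.54331938 -0.12067759  0.106     ] [ 0.54248532 -0.11955002  0.06      ]
```

Emit:
drive_tool(
  increments=[
    [[0.42,0,0],[0,0,0]],
    [[0.42,0,0],[0,0,0]],
    [[0.42,0,0],[0,0,0]],
    [[0.42,0,0],[0,0,0]],
    [[0.42,0,0],[0,0,0]],
    [[0,0,0],[0,0,0]],
    [[0,0,0],[0,0,0]],
  ],
)

```text
time_s: 3.7
tool_pos: [0.5432, -0.1227, 0.0655]
tool_rot: [127.0, 90.0, 127.1]
force: [-0.3, 0.5, -0.3]
grip_width: 0.0869
```

Emit:
drive_tool(
  increments=[
    [[0,0,0],[0,0,0]],
    [[0,0,0],[0,0,0]],
    [[0,0,0],[0,0,0]],
    [[0,0,0],[0,0,0]],
    [[0,0,0],[0,0,0]],
    [[0,0,0],[0,0,0]],
    [[0,0,0],[0,0,0]],
  ],
  hand=-1,
  squeeze=50,
)

```text
time_s: 4.4
tool_pos: [0.5427, -0.1241, 0.0654]
tool_rot: [51.5, 90.0, 51.5]
force: [-0.0, 0.3, -0.4]
grip_width: 0.039
```

Emit:
drive_tool(
  increments=[
    [[0,0,0],[0,0,0]],
    [[0,0,0],[0,0,0]],
    [[0,0,0],[0,0,0]],
    [[0,0,0],[0,0,0]],
    [[0,0,0],[0,0,0]],
    [[0,0,0],[0,0,0]],
  ],
)

```text
time_s: 5.0
tool_pos: [0.5428, -0.1241, 0.0654]
tool_rot: [4.0, 90.0, 4.1]
force: [0.4, 0.3, -0.2]
grip_width: 0.019
```

```bash
python3 - <<'E'
from h import *
p,R=plan([.5424,-.1237,.0662],Rt(0),[.5424,-.1237,.152],Rt(0),n=3)
plan(p,R,[.585,.137,.152],Rt(0))
E
```

```text
[[[-0.72,0.0,0.0],[0.0,0.0,0.0]],[[-0.71,0.0,0.0],[0.0,0.0,0.0]],[[-0.72,0.0,0.0],[0.0,0.0,0.0]]]
end [ 0.5424 -0.1237  0.1522]
[[[0.0,0.81,0.13],[0.0,0.0,0.0]],[[0.0,0.82,0.14],[0.0,0.0,0.0]],[[0.0,0.81,0.13],[0.0,0.0,0.0]],[[0.0,0.82,0.13],[0.0,0.0,0.0]],[[0.0,0.81,0.14],[0.0,0.0,0.0]],[[0.0,0.82,0.13],[0.0,0.0,0.0]],[[0.0,0.81,0.13],[0.0,0.0,0.0]],[[0.01,0.82,0.13],[0.0,0.0,0.0]]]
end [0.5848 0.1371 0.1518]
```

Emit:
drive_tool(
  increments=[
    [[-0.36,0,0],[0,0,0]],
    [[-0.6,0,0],[0,0,0]],
    [[-0.6,0,0],[0,0,0]],
    [[-0.6,0,0],[0,0,0]],
    [[0,0,0],[0,0,0]],
  ],
)

```text
time_s: 5.5
tool_pos: [0.545, -0.1247, 0.1561]
tool_rot: [-1.3, 89.6, -1.3]
force: [1.0, -0.2, -1.2]
grip_width: 0.0188
```

Emit:
drive_tool(
  increments=[
    [[0,0.4,0.07],[0,0,0]],
    [[0,0.82,0.13],[0,0,0]],
    [[0,0.82,0.13],[0,0,0]],
    [[0,0.82,0.13],[0,0,0]],
    [[0,0.82,0.13],[0,0,0]],
    [[0,0.82,0.13],[0,0,0]],
    [[0,0.82,0.13],[0,0,0]],
    [[0,0.8,0.13],[0,0,0]],
    [[0,0.4,0.08],[0,0,0]],
    [[0,0,0],[0,0,0]],
  ],
)

```text
time_s: 6.5
tool_pos: [0.5843, 0.1396, 0.151]
tool_rot: [169.0, 89.9, 169.3]
force: [-0.4, 0.8, -2.2]
grip_width: 0.0188
```

```bash
python3 - <<'E'
from h import *
st(); snap('side','s3'); snap('wrist','w3');snap('top','t3'); crop('s3',200,110,330,230,5,'s3c');crop('t3',140,120,260,220,6,'t3c')
E
```

```text
{'time_s': 6.5, 'tool_pos': [0.5843, 0.1396, 0.151], 'tool_rot': [169.005, 89.9197, 169.315], 'force': [-0.4185, 0.8059, -2.2467], 'wrist_torque': [-0.0655, 0.0729, 0.0032], 'grip_width': 0.0188, 'qpos': [-34.0182, 15.4059, 21.3653, 96.4705, -5.9729, 69.3139, -10.9209]}
```

View pics/s3c.png

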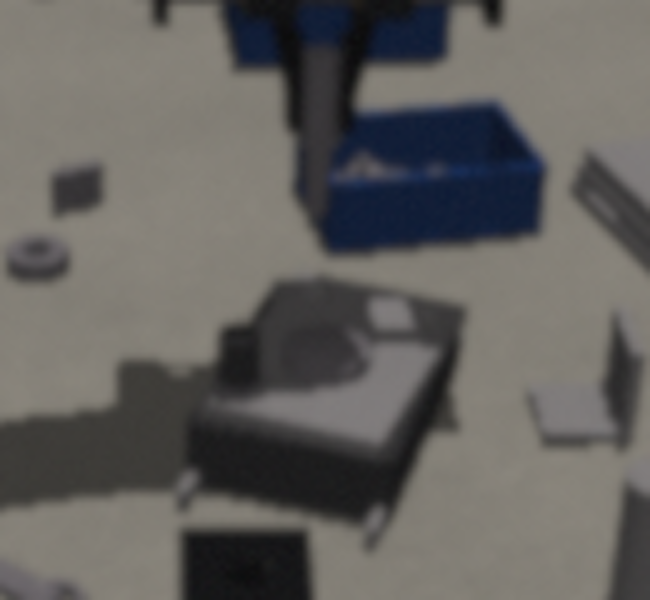

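View pics/w3.png

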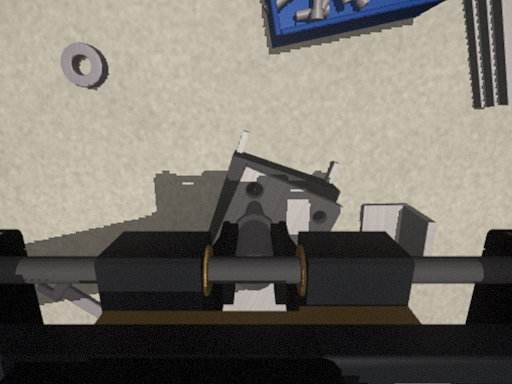

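View pics/t3c.png

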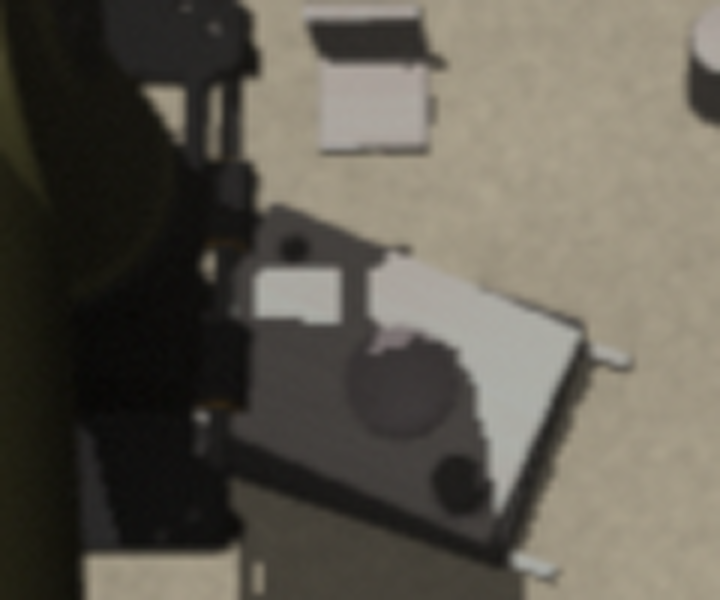

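```bash
python3 - <<'E'
from h import *
crop('w3',200,140,350,250,5,'w3c')
c=load('w3')
p,R=cur()
# predicted pin features in image, if held nominal
for n,h in[('tip',-.0441),('colbot',0),('coltop',.006)]:
    g=p+np.array([0,0,.019]); X=g+np.array([0,0,h-.0285]); print(n,X.round(4),proj(c,X).round(1),proj(load('s3'),X).round(1))
print(proj(c,[.5852,.1376,.0505]),atz(c,254,188,.0505))
im=cv2.imread('pics/s3.png')[110:180,240:290]; im=cv2.resize(im,None,fx=10,fy=10,interpolation=cv2.INTER_CUBIC); cv2.imwrite('pics/s3d.png',np.clip(im*1.8,0,255).astype(np.uint8))
E
```

```text
tip [0.5848 0.134  0.098 ] [254.4 212.1] [263.4 153.7]
colbot [0.5848 0.134  0.1421] [254.4 236.3] [263.9 139. ]
coltop [0.5848 0.134  0.1481] [254.4 240.5] [264.  136.9]
[254.7373046  190.68452554] [0.58450512 0.14019459 0.0505    ]
```

View pics/w3c.png

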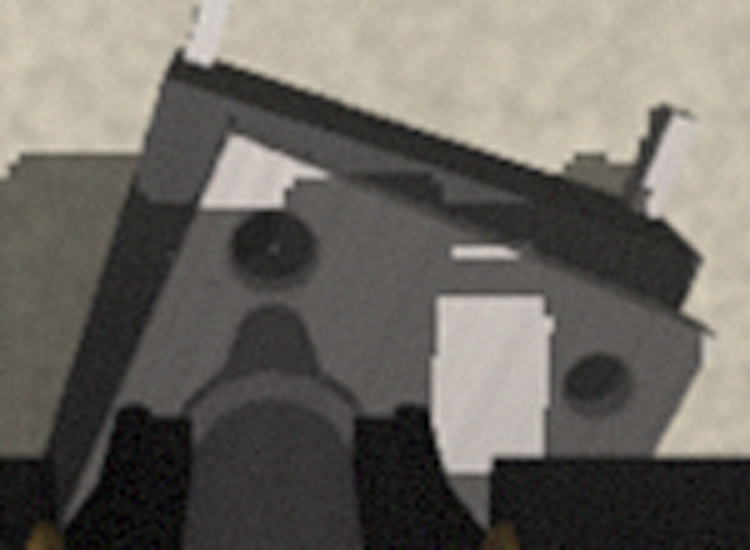

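View pics/s3d.png

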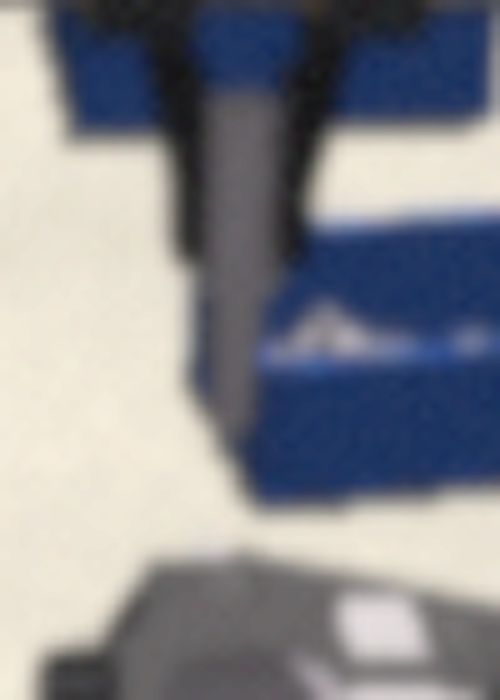

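```bash
python3 - <<'E'
from h import *
c=load('w3'); st()
R=np.array(c['R']); C=-R.T@c['t']; print('cam',C)
def far(y,z,r,x=.585):
    t=np.linspace(0,2*np.pi,73); q=np.array([proj(c,[x+r*np.cos(a),y+r*np.sin(a),z]) for a in t]); return q[:,1].min().round(1),q[:,0].min().round(1),q[:,0].max().round(1)
for y in(.134,.136,.138,.140):
    print(y,'tip',far(y,.098,.0055),'colbot',far(y,.142,.013),'coltop',far(y,.148,.013),'grip@coltop',far(y,.148,.010))
E
```

```text
{'time_s': 6.65, 'tool_pos': [0.5848, 0.134, 0.1516], 'tool_rot': [-107.9731, 89.8954, -108.0809], 'force': [0.8129, -0.3817, -1.7694], 'wrist_torque': [-0.1141, 0.0991, 0.0085], 'grip_width': 0.0189, 'qpos': [-33.8209, 15.2876, 21.6429, 96.5685, -5.8698, 69.3299, -10.9007]}
cam [0.58440226 0.21383043 0.31282397]
0.134 tip (np.float64(205.5), np.float64(247.5), np.float64(261.6)) colbot (np.float64(217.2), np.float64(234.2), np.float64(275.1)) coltop (np.float64(220.8), np.float64(233.6), np.float64(275.8)) grip@coltop (np.float64(225.4), np.float64(238.5), np.float64(270.9))
0.136 tip (np.float64(203.0), np.float64(247.5), np.float64(261.7)) colbot (np.float64(214.2), np.float64(234.2), np.float64(275.2)) coltop (np.float64(217.7), np.float64(233.5), np.float64(275.9)) grip@coltop (np.float64(222.4), np.float64(238.4), np.float64(271.0))
0.138 tip (np.float64(200.5), np.float64(247.5), np.float64(261.7)) colbot (np.float64(211.1), np.float64(234.1), np.float64(275.3)) coltop (np.float64(214.6), np.float64(233.5), np.float64(276.0)) grip@coltop (np.float64(219.3), np.float64(238.4), np.float64(271.1))
0.14 tip (np.float64(198.1), np.float64(247.5), np.float64(261.7)) colbot (np.float64(208.1), np.float64(234.1), np.float64(275.4)) coltop (np.float64(211.5), np.float64(233.4), np.float64(276.0)) grip@coltop (np.float64(216.2), np.float64(238.3), np.float64(271.1))
```

Emit:
drive_tool(
  increments=[
    [[0.25,0.03,0],[0,0,0]],
    [[0.25,0,0],[0,0,0]],
    [[0.25,0,0],[0,0,0]],
    [[0.2,0,0],[0,0,0]],
    [[0.1,0,0],[0,0,0]],
    [[0.05,0,0],[0,0,0]],
    [[0,0,0],[0,0,0]],
    [[0,0,0],[0,0,0]],
  ],
)

```text
time_s: 7.45
tool_pos: [0.5852, 0.1381, 0.1082]
tool_rot: [20.6, 90.0, 20.6]
force: [-0.9, -0.2, -1.2]
grip_width: 0.0192
```

```bash
python3 - <<'E'
from h import *
st(); snap('wrist','w4');crop('w4',200,140,350,250,5,'w4c')
E
```

```text
{'time_s': 7.45, 'tool_pos': [0.5852, 0.1381, 0.1082], 'tool_rot': [20.5835, 89.9552, 20.6371], 'force': [-0.8902, -0.1631, -1.2411], 'wrist_torque': [-0.1278, 0.0557, 0.0316], 'grip_width': 0.0192, 'qpos': [-33.5746, 17.586, 21.1327, 99.0509, -6.9323, 64.5981, -10.3134]}
```

View pics/w4c.png

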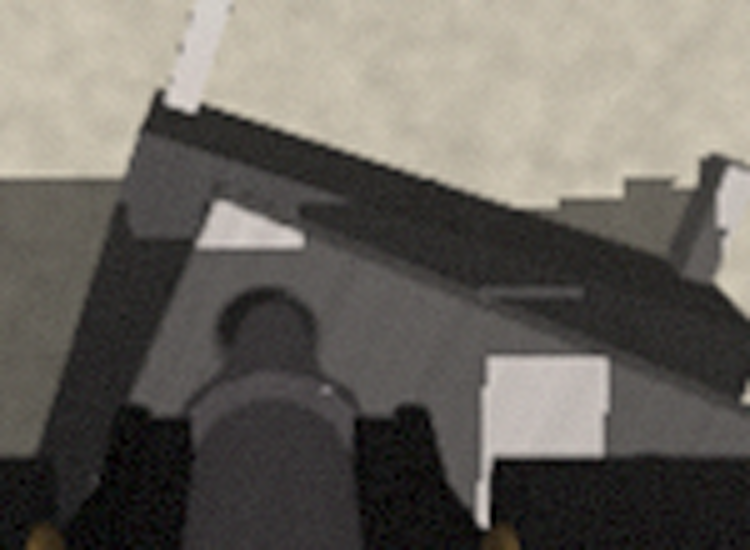

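Emit:
drive_tool(
  increments=[
    [[0.025,0,-0.015],[0,0,0]],
    [[0.025,0,0],[0,0,0]],
    [[0.025,0,0],[0,0,0]],
    [[0.025,0,0],[0,0,0]],
    [[0.025,0,0],[0,0,0]],
    [[0.025,0,0],[0,0,0]],
    [[0.025,0,0],[0,0,0]],
  ],
)

```text
time_s: 8.2
tool_pos: [0.5843, 0.138, 0.1007]
tool_rot: [32.7, 90.0, 32.8]
force: [0.6, -0.0, -0.7]
grip_width: 0.0191
```

Emit:
drive_tool(
  increments=[
    [[0.025,0,0],[0,0,0]],
    [[0.025,0,0],[0,0,0]],
    [[0.025,0,0],[0,0,0]],
    [[0.025,0,0],[0,0,0]],
    [[0,0,0],[0,0,0]],
  ],
)

```text
time_s: 8.7
tool_pos: [0.5842, 0.138, 0.0966]
tool_rot: [-163.5, 90.0, -163.4]
force: [0.1, -0.3, -0.9]
grip_width: 0.0193
```

Emit:
drive_tool(
  increments=[
    [[0,0.008,-0.024],[0,0,0]],
    [[0,0.008,-0.024],[0,0,0]],
    [[0,0.008,-0.024],[0,0,0]],
    [[0,0.008,-0.024],[0,0,0]],
    [[0,0.008,-0.024],[0,0,0]],
  ],
)

```text
time_s: 9.2
tool_pos: [0.5804, 0.139, 0.0971]
tool_rot: [-11.6, 89.9, -11.5]
force: [3.7, -1.8, -1.5]
grip_width: 0.0191
```

Emit:
drive_tool(
  increments=[
    [[0,0.008,-0.024],[0,0,0]],
    [[0,0.008,-0.024],[0,0,0]],
    [[0,0.008,-0.024],[0,0,0]],
    [[0,0.004,-0.012],[0,0,0]],
    [[0,0,0],[0,0,0]],
  ],
)

```text
time_s: 9.7
tool_pos: [0.5762, 0.1404, 0.097]
tool_rot: [-34.3, 90.0, -34.3]
force: [2.7, -2.7, 1.1]
grip_width: 0.0192
```

```bash
python3 - <<'E'
from h import *
st(); snap('wrist','w5');crop('w5',200,140,350,250,5,'w5c');snap('top','t5'); crop('t5',140,120,260,220,6,'t5c')
E
```

```text
{'time_s': 9.7, 'tool_pos': [0.5762, 0.1404, 0.097], 'tool_rot': [-34.3214, 89.9791, -34.2786], 'force': [2.7006, -2.6655, 1.0553], 'wrist_torque': [-0.8486, -0.68, -0.0213], 'grip_width': 0.0192, 'qpos': [-34.0265, 17.2791, 20.9376, 100.7982, -6.8149, 63.1519, -10.8261]}
```

View pics/w5c.png

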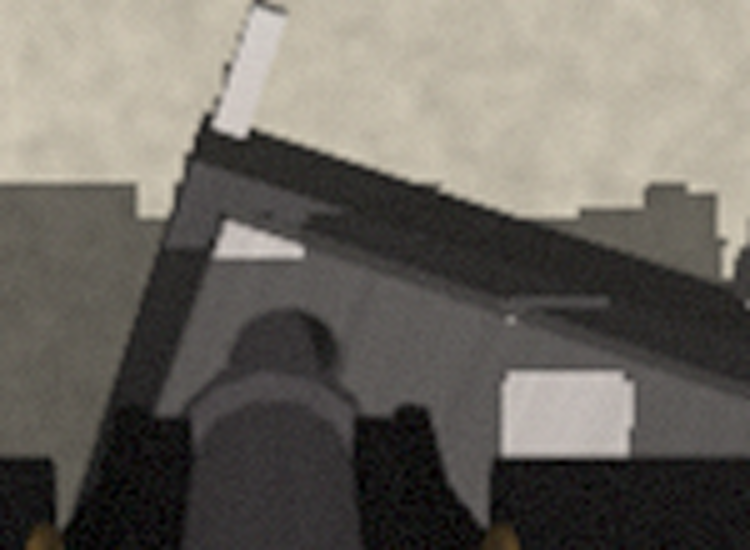

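Emit:
drive_tool(
  increments=[
    [[0.025,0,0],[0,0,0]],
    [[0.025,0,0],[0,0,0]],
    [[0.025,0,0],[0,0,0]],
    [[0,0,0],[0,0,0]],
  ],
)

```text
time_s: 10.2
tool_pos: [0.5762, 0.1407, 0.0937]
tool_rot: [8.7, 90.0, 8.8]
force: [2.2, -3.7, 1.8]
grip_width: 0.0188
```

Emit:
drive_tool(
  increments=[
    [[0.025,0,0],[0,0,0]],
    [[0.025,0,0],[0,0,0]],
    [[0,0,0],[0,0,0]],
  ],
)

```text
time_s: 10.5
tool_pos: [0.5761, 0.1407, 0.0916]
tool_rot: [-169.0, 90.0, -169.0]
force: [1.9, -2.9, 1.1]
grip_width: 0.019
```

Emit:
drive_tool(
  increments=[
    [[0.025,0,0],[0,0,0]],
    [[0.025,0,0],[0,0,0]],
    [[0.025,0,0],[0,0,0]],
    [[0,0,0],[0,0,0]],
  ],
)

```text
time_s: 10.9
tool_pos: [0.576, 0.1406, 0.0886]
tool_rot: [-166.1, 90.0, -166.0]
force: [2.6, -3.4, 0.6]
grip_width: 0.0188
```

Emit:
drive_tool(
  increments=[
    [[0.05,0,0],[0,0,0]],
    [[0.05,0,0],[0,0,0]],
    [[0.05,0,0],[0,0,0]],
    [[0,0,0],[0,0,0]],
  ],
)

```text
time_s: 11.3
tool_pos: [0.5758, 0.1405, 0.0823]
tool_rot: [-155.1, 90.0, -155.0]
force: [1.4, -4.2, 0.5]
grip_width: 0.019
```

Emit:
drive_tool(
  increments=[
    [[0.05,0,0],[0,0,0]],
    [[0.05,0,0],[0,0,0]],
    [[0.05,0,0],[0,0,0]],
    [[0,0,0],[0,0,0]],
  ],
)

```text
time_s: 11.7
tool_pos: [0.5758, 0.1403, 0.0762]
tool_rot: [-142.4, 89.9, -142.4]
force: [2.8, -4.4, 0.4]
grip_width: 0.019
```

Emit:
drive_tool(
  increments=[
    [[0.05,0,0],[0,0,0]],
    [[0.05,0,0],[0,0,0]],
    [[0,0,0],[0,0,0]],
  ],
)

```text
time_s: 12.0
tool_pos: [0.5758, 0.1403, 0.0722]
tool_rot: [-142.3, 89.9, -142.3]
force: [1.8, -4.8, -0.1]
grip_width: 0.0193
```

Emit:
drive_tool(
  increments=[
    [[0.05,0,0],[0,0,0]],
    [[0.05,0,0],[0,0,0]],
    [[0,0,0],[0,0,0]],
  ],
)

```text
time_s: 12.3
tool_pos: [0.5759, 0.1402, 0.0683]
tool_rot: [-134.6, 89.9, -134.5]
force: [2.7, -4.7, -0.3]
grip_width: 0.0188
```

Emit:
drive_tool(
  increments=[
    [[0.025,0,0],[0,0,0]],
    [[0.025,0,0],[0,0,0]],
    [[0.025,0,0],[0,0,0]],
    [[0,0,0],[0,0,0]],
  ],
)

```text
time_s: 12.7
tool_pos: [0.5761, 0.1401, 0.0655]
tool_rot: [-112.7, 90.0, -112.6]
force: [2.0, -4.9, 1.2]
grip_width: 0.019
```

Emit:
drive_tool(
  increments=[
    [[0.025,0,0],[0,0,0]],
    [[0.025,0,0],[0,0,0]],
    [[0.025,0,0],[0,0,0]],
    [[0,0,0],[0,0,0]],
  ],
)

```text
time_s: 13.1
tool_pos: [0.5761, 0.1401, 0.0625]
tool_rot: [-108.2, 90.0, -108.2]
force: [2.1, -4.9, 0.9]
grip_width: 0.0192
```

Emit:
drive_tool(
  increments=[
    [[0.025,0,0],[0,0,0]],
    [[0.025,0,0],[0,0,0]],
    [[0,0,0],[0,0,0]],
  ],
)

```text
time_s: 13.4
tool_pos: [0.5761, 0.1401, 0.0605]
tool_rot: [-100.7, 90.0, -100.7]
force: [2.0, -4.8, 1.0]
grip_width: 0.0191
```

Emit:
drive_tool(
  increments=[
    [[0.015,0,0],[0,0,0]],
    [[0.015,0,0],[0,0,0]],
    [[0,0,0],[0,0,0]],
  ],
)

```text
time_s: 13.7
tool_pos: [0.5762, 0.1401, 0.0598]
tool_rot: [-112.8, 90.0, -112.8]
force: [1.0, -5.1, 3.4]
grip_width: 0.0195
```

Emit:
drive_tool(
  increments=[
    [[0.0125,0,0],[0,0,0]],
    [[0.0125,0,0],[0,0,0]],
    [[0,0,0],[0,0,0]],
  ],
)

```text
time_s: 14.0
tool_pos: [0.5762, 0.14, 0.0598]
tool_rot: [-139.9, 90.0, -139.8]
force: [-1.0, -6.1, 9.4]
grip_width: 0.0187
```

Emit:
drive_tool(
  increments=[
    [[0,0,0],[0,0,0]],
    [[0,0,0],[0,0,0]],
    [[0,0,0],[0,0,0]],
    [[0,0,0],[0,0,0]],
    [[0,0,0],[0,0,0]],
  ],
  hand=0.05,
)

```text
time_s: 14.5
tool_pos: [0.5757, 0.1413, 0.0582]
tool_rot: [155.8, 89.9, 155.9]
force: [-0.7, -0.7, 0.4]
grip_width: 0.0439
```

```bash
python3 - <<'E'
from h import *
st(); snap('wrist','w6');crop('w6',180,140,350,260,4,'w6c');snap('side','s6'); crop('s6',220,110,320,220,6,'s6c')
E
```

```text
{'time_s': 14.5, 'tool_pos': [0.5757, 0.1413, 0.0582], 'tool_rot': [155.7813, 89.9455, 155.8602], 'force': [-0.6704, -0.7108, 0.4046], 'wrist_torque': [-0.0812, 0.0769, 0.0227], 'grip_width': 0.0439, 'qpos': [-33.5741, 19.7497, 20.4668, 102.639, -7.9578, 59.0578, -10.0242]}
```

View pics/w6c.png

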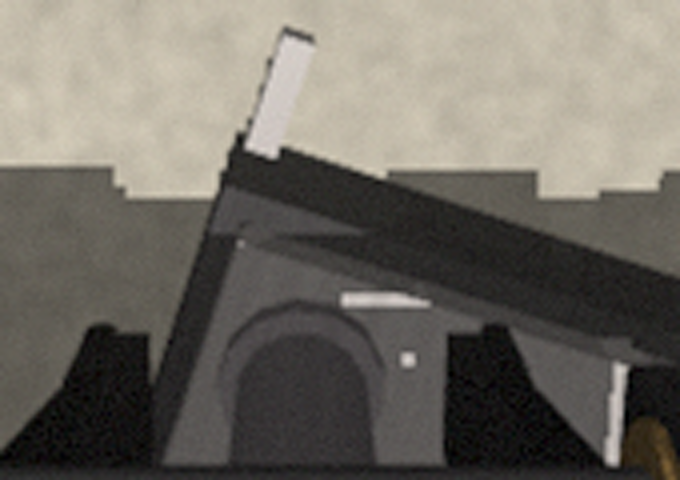

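View pics/s6c.png

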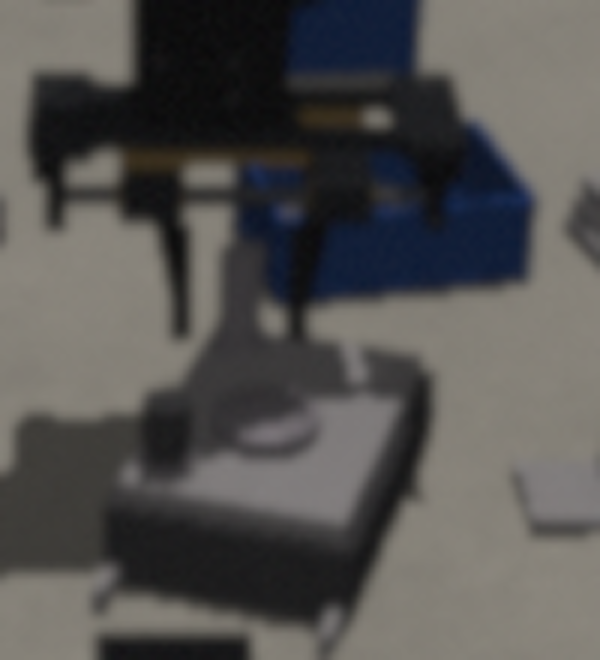

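Emit:
drive_tool(
  increments=[
    [[-0.26,0,0],[0,0,0]],
    [[-0.7,0,0],[0,0,0]],
    [[-0.7,0,0],[0,0,0]],
    [[-0.6,0,0],[0,0,0]],
    [[0,-0.42,-0.04],[0,0,0]],
    [[0,-0.9,-0.08],[0,0,0]],
    [[0,-0.9,-0.08],[0,0,0]],
    [[0,-0.9,-0.08],[0,0,0]],
    [[0,-0.9,-0.08],[0,0,0]],
  ],
  hand=0.05,
)

```text
time_s: 15.5
tool_pos: [0.561, -0.0223, 0.1489]
tool_rot: [178.8, 90.0, 178.8]
force: [0.1, 0.0, -0.3]
grip_width: 0.0457
```

Emit:
drive_tool(
  increments=[
    [[0,-0.9,-0.08],[0,0,0]],
    [[0,-0.9,-0.08],[0,0,0]],
    [[0,-0.9,-0.08],[0,0,0]],
    [[0,-0.9,-0.08],[0,0,0]],
    [[0,-0.9,-0.08],[0,0,0]],
    [[0,-0.9,-0.08],[0,0,0]],
    [[0,-0.5,0],[0,0,0]],
    [[0,0,0],[0,0,0]],
    [[0,0,0],[0,0,0]],
  ],
  hand=0.5,
)

```text
time_s: 16.4
tool_pos: [0.5422, -0.2563, 0.1486]
tool_rot: [129.5, 89.9, 129.4]
force: [0.4, 1.3, 0.3]
grip_width: 0.0652
```

```bash
python3 - <<'E'
from h import *
st(); snap('wrist','w7');crop('w7',180,110,330,240,5,'w7c');c=snap('top','t7'); crop('t7',140,120,270,220,6,'t7c');snap('side','s7'); crop('s7',190,110,340,310,3,'s7c')
print(.0594+2.26*.04,.1410-10.82*.04,.576-.84*.04); st()
E
```

```text
{'time_s': 16.4, 'tool_pos': [0.5422, -0.2563, 0.1486], 'tool_rot': [129.4716, 89.94, 129.436], 'force': [0.3796, 1.2897, 0.314], 'wrist_torque': [-0.0502, 0.0406, 0.011], 'grip_width': 0.0652, 'qpos': [-6.4701, 16.777, 34.9315, 97.1727, -10.2019, 69.3036, 30.9133]}
0.1498 -0.29180000000000006 0.5424
{'time_s': 16.55, 'tool_pos': [0.5432, -0.2544, 0.1487], 'tool_rot': [98.2781, 89.9338, 98.4554], 'force': [0.021, -0.734, -0.5315], 'wrist_torque': [-0.0609, 0.0557, 0.0103], 'grip_width': 0.0655, 'qpos': [-6.59, 16.75, 34.8436, 97.1735, -10.1962, 69.2943, 30.9202]}
```

View pics/w7c.png

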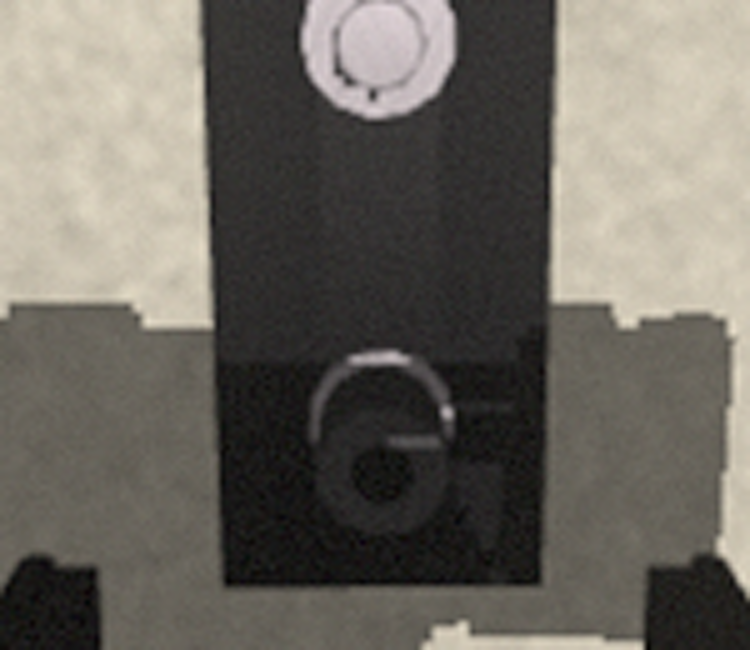

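View pics/t7c.png

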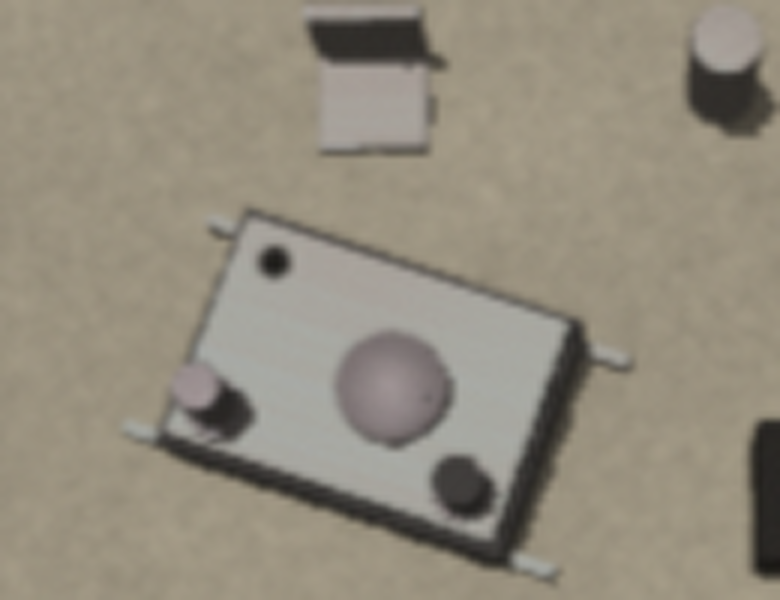

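View pics/s7c.png

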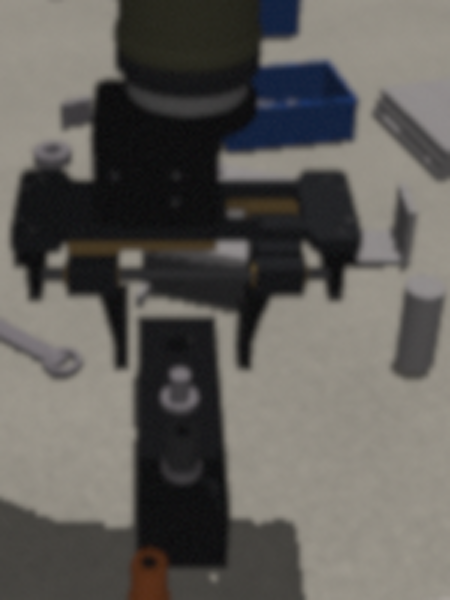

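```bash
python3 - <<'E'
from h import *
c=load('w7'); print('bolt top',atz(c,256.4,204.4,.090)); 
c=load('t7'); print('bolthole',atz(c,140+274/6,120+262/6,.0505),'pintop',atz(c,140+196/6,120+385/6,.1005))
E
```

```text
bolt top [ 0.5442392  -0.25428781  0.09      ]
bolthole [0.63935166 0.11697853 0.0505    ] pintop [0.57544264 0.13831609 0.1005    ]
```

Emit:
drive_tool(
  increments=[
    [[0.4,0.03,0.02],[0,0,0]],
    [[0.5,0,0],[0,0,0]],
    [[0.5,0,0],[0,0,0]],
    [[0.4,0,0],[0,0,0]],
    [[0.2,0,0],[0,0,0]],
    [[0.1,0,0],[0,0,0]],
    [[0,0,0],[0,0,0]],
    [[0,0,0],[0,0,0]],
  ],
)

```text
time_s: 17.35
tool_pos: [0.5443, -0.2552, 0.0657]
tool_rot: [-17.1, 89.9, -17.0]
force: [-0.2, -0.2, -0.2]
grip_width: 0.0654
```

Emit:
drive_tool(
  increments=[
    [[0,0,0],[0,0,0]],
    [[0,0,0],[0,0,0]],
    [[0,0,0],[0,0,0]],
    [[0,0,0],[0,0,0]],
    [[0,0,0],[0,0,0]],
    [[0,0,0],[0,0,0]],
    [[0,0,0],[0,0,0]],
    [[0,0,0],[0,0,0]],
    [[0,0,0],[0,0,0]],
  ],
  hand=-1,
  squeeze=50,
)

```text
time_s: 18.25
tool_pos: [0.5437, -0.2549, 0.065]
tool_rot: [28.1, 90.0, 28.1]
force: [-0.3, 0.2, 0.1]
grip_width: 0.0209
```

Emit:
drive_tool(
  increments=[
    [[-0.35,0,0],[0,0,0]],
    [[-0.6,0,0],[0,0,0]],
    [[-0.7,0,0],[0,0,0]],
    [[-0.6,0,0],[0,0,0]],
    [[0,0.4,0.1],[0,0,0]],
    [[0,0.85,0.22],[0,0,0]],
    [[0,0.85,0.22],[0,0,0]],
    [[0,0.85,0.22],[0,0,0]],
    [[0,0.85,0.22],[0,0,0]],
  ],
)

```text
time_s: 19.15
tool_pos: [0.583, -0.1017, 0.156]
tool_rot: [4.4, 89.9, 4.4]
force: [0.6, -0.2, -1.9]
grip_width: 0.0209
```

Emit:
drive_tool(
  increments=[
    [[0,0.85,0.22],[0,0,0]],
    [[0,0.85,0.22],[0,0,0]],
    [[0,0.85,0.22],[0,0,0]],
    [[0,0.85,0.22],[0,0,0]],
    [[0,0.85,0.22],[0,0,0]],
    [[0,0.85,0.22],[0,0,0]],
    [[0,0.4,0.13],[0,0,0]],
    [[0,0,0],[0,0,0]],
    [[0,0,0],[0,0,0]],
  ],
)

```text
time_s: 20.05
tool_pos: [0.6405, 0.115, 0.1552]
tool_rot: [-95.6, 89.9, -95.7]
force: [0.3, -1.3, -1.6]
grip_width: 0.0205
```

```bash
python3 - <<'E'
from h import *
st(); snap('wrist','w8');crop('w8',170,120,330,240,5,'w8c');snap('side','s8'); crop('s8',220,90,340,220,5,'s8c')
print(.0658+2.25*.04,-.2546+9.3*.04,.5432+2.43*.04); st()
E
```

```text
{'time_s': 20.05, 'tool_pos': [0.6405, 0.115, 0.1552], 'tool_rot': [-95.6355, 89.8926, -95.6625], 'force': [0.3309, -1.3426, -1.5804], 'wrist_torque': [-0.107, -0.0056, 0.0038], 'grip_width': 0.0205, 'qpos': [-31.5469, 21.5722, 24.2817, 88.8427, -9.0599, 71.5824, -5.9261]}
0.1558 0.11740000000000006 0.6404000000000001
{'time_s': 20.15, 'tool_pos': [0.6405, 0.1139, 0.1553], 'tool_rot': [-87.9323, 89.9139, -88.0901], 'force': [0.2351, -0.1654, -1.3809], 'wrist_torque': [-0.1084, 0.0615, 0.057], 'grip_width': 0.021, 'qpos': [-31.4848, 21.5397, 24.3292, 88.8788, -9.0839, 71.568, -5.9376]}
```

View pics/w8c.png

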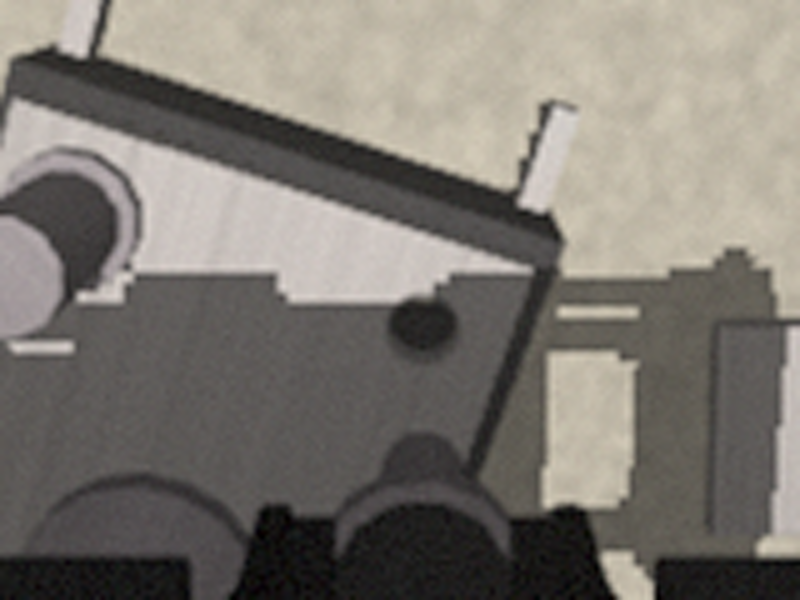

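View pics/s8c.png

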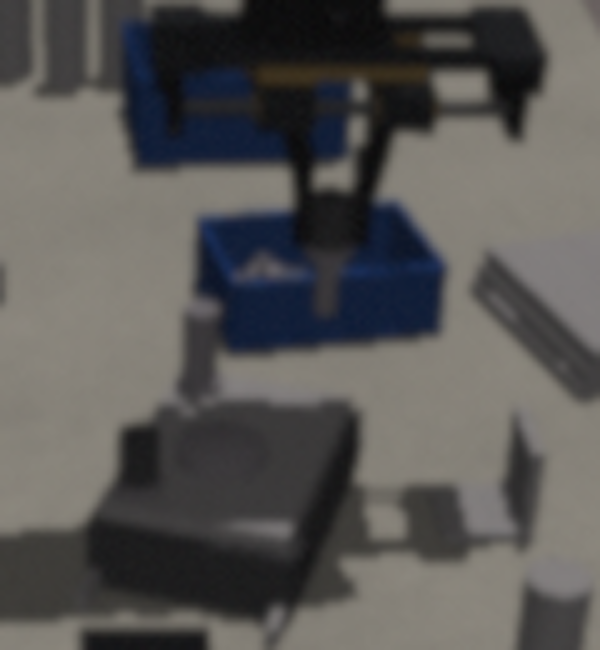

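```bash
python3 - <<'E'
from h import *
c=load('w8'); R=np.array(c['R']); C=-R.T@c['t']; print(C)
print('hole',atz(c,254.8,185.4,.0505))
def far(y,z,r,x=.6405):
    t=np.linspace(0,2*np.pi,73); q=np.array([proj(c,[x+r*np.cos(a),y+r*np.sin(a),z]) for a in t]); return q[:,1].min().round(1),q[:,0].min().round(1),q[:,0].max().round(1)
for y in(.113,.115,.117,.119): print(y,far(y,.1122,.0061),far(y,.1462,.013),far(y,.1522,.013),far(y,.1522,.011))
E
```

```text
[0.64047837 0.19234303 0.31682764]
hole [0.641413   0.11997434 0.0505    ]
0.113 (np.float64(208.4), np.float64(245.6), np.float64(262.0)) (np.float64(216.4), np.float64(233.3), np.float64(274.3)) (np.float64(220.0), np.float64(232.7), np.float64(275.0)) (np.float64(223.1), np.float64(235.9), np.float64(271.7))
0.115 (np.float64(205.9), np.float64(245.6), np.float64(262.0)) (np.float64(213.4), np.float64(233.3), np.float64(274.4)) (np.float64(216.9), np.float64(232.6), np.float64(275.0)) (np.float64(220.0), np.float64(235.9), np.float64(271.8))
0.117 (np.float64(203.3), np.float64(245.6), np.float64(262.1)) (np.float64(210.4), np.float64(233.2), np.float64(274.4)) (np.float64(213.8), np.float64(232.5), np.float64(275.1)) (np.float64(216.9), np.float64(235.8), np.float64(271.8))
0.119 (np.float64(200.7), np.float64(245.6), np.float64(262.1)) (np.float64(207.3), np.float64(233.1), np.float64(274.5)) (np.float64(210.7), np.float64(232.5), np.float64(275.2)) (np.float64(213.8), np.float64(235.8), np.float64(271.9))
```

Emit:
drive_tool(
  increments=[
    [[0.3,0.1,0],[0,0,0]],
    [[0.4,0,0],[0,0,0]],
    [[0.4,0,0],[0,0,0]],
    [[0.2,0,0],[0,0,0]],
    [[0.1,0,0],[0,0,0]],
    [[0,0,0],[0,0,0]],
    [[0,0,0],[0,0,0]],
    [[0,0,0],[0,0,0]],
  ],
)

```text
time_s: 20.95
tool_pos: [0.6412, 0.1212, 0.0998]
tool_rot: [16.9, 89.9, 17.0]
force: [-1.9, 0.3, -0.5]
grip_width: 0.0207
```

```bash
python3 - <<'E'
from h import *
st(); c=snap('wrist','w9');crop('w9',210,150,310,240,7,'w9c');st()
R=np.array(c['R']); C=-R.T@c['t']; print(C)
E
```

```text
{'time_s': 20.95, 'tool_pos': [0.6412, 0.1212, 0.0998], 'tool_rot': [16.9119, 89.9129, 16.9564], 'force': [-1.8814, 0.2752, -0.531], 'wrist_torque': [-0.1022, 0.0499, 0.0079], 'grip_width': 0.0207, 'qpos': [-31.3495, 24.2908, 23.4726, 91.9164, -10.3558, 65.8606, -5.4519]}
{'time_s': 21.0, 'tool_pos': [0.6411, 0.1212, 0.0998], 'tool_rot': [16.3935, 89.9174, 16.439], 'force': [-0.0616, -0.1045, -0.3015], 'wrist_torque': [-0.1223, 0.0625, 0.0066], 'grip_width': 0.0208, 'qpos': [-31.3519, 24.2897, 23.4731, 91.9213, -10.354, 65.8611, -5.4527]}
[0.64079831 0.19816591 0.26164351]
```

View pics/w9c.png

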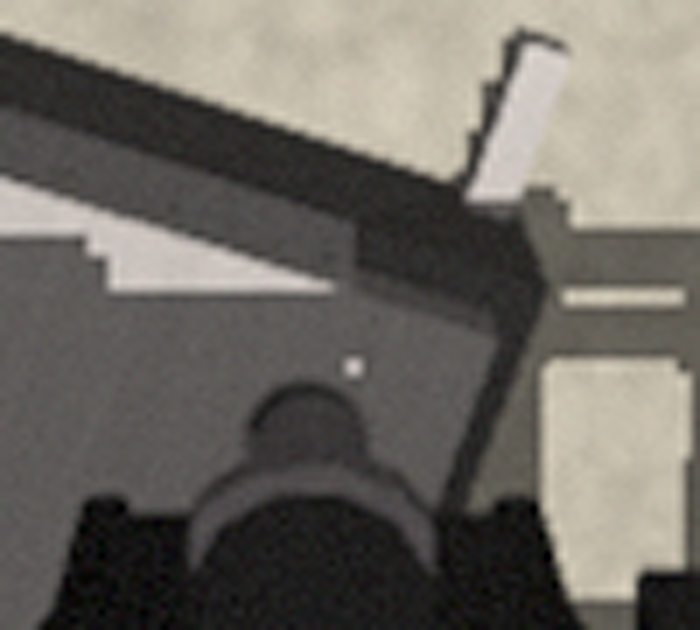

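```bash
python3 - <<'E'
from h import *
c=load('w9')
def far(y,z,r,x=.641):
    t=np.linspace(0,2*np.pi,145); q=np.array([proj(c,[x+r*np.cos(a),y+r*np.sin(a),z]) for a in t]); return ((np.array([q[:,0].min(),q[:,0].max(),q[:,1].min()])-[210,150,150][:0] if 0 else np.array([(q[:,0].min()-210)*7,(q[:,0].max()-210)*7,(q[:,1].min()-150)*7]))).round(0)
for y in(.117,.118,.119,.120,.121,.122): print(y,'hole',far(y,.0505,.0066),'tip',far(y,.0568,.0051),far(y,.0578,.0061),'coltop',far(y,.0968,.013),'head',far(y,.0968,.011))
E
```

```text
0.117 hole [244. 364. 405.] tip [257. 352. 438.] [247. 362. 432.] coltop [157. 452. 514.] head [180. 429. 535.]
0.118 hole [244. 364. 396.] tip [257. 352. 429.] [247. 362. 423.] coltop [157. 452. 503.] head [180. 430. 524.]
0.119 hole [244. 365. 387.] tip [256. 352. 420.] [247. 362. 415.] coltop [157. 453. 492.] head [179. 430. 514.]
0.12 hole [244. 365. 379.] tip [256. 352. 411.] [247. 362. 406.] coltop [156. 453. 481.] head [179. 430. 503.]
0.121 hole [244. 365. 370.] tip [256. 352. 402.] [247. 362. 397.] coltop [156. 453. 470.] head [179. 430. 492.]
0.122 hole [244. 365. 361.] tip [256. 352. 393.] [247. 362. 388.] coltop [156. 453. 459.] head [179. 430. 481.]
```

```bash
python3 - <<'E'
from h import *
im=cv2.imread('pics/w9.png')[198:220,238:272].astype(float); im=cv2.resize(im,None,fx=22,fy=22,interpolation=cv2.INTER_CUBIC); im=np.clip((im-15)*3.2,0,255).astype(np.uint8); cv2.imwrite('pics/w9d.png',im)
E
```

```text
(no output)
```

View pics/w9d.png

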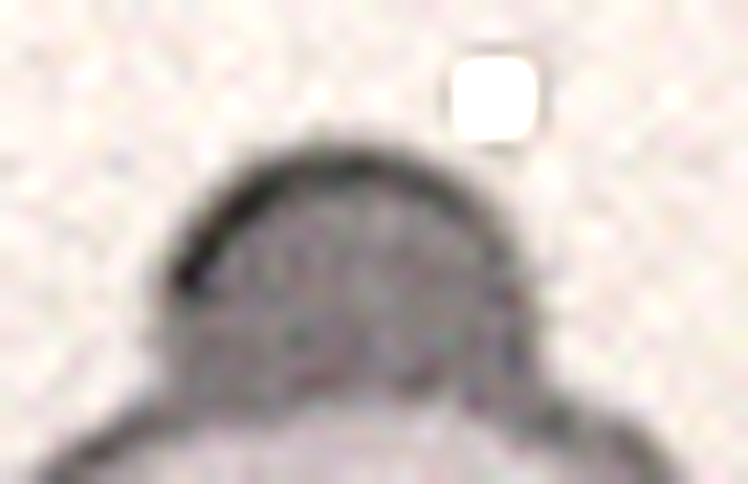

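Emit:
drive_tool(
  increments=[
    [[0.05,-0.03,-0.008],[0,0,0]],
    [[0.05,0,0],[0,0,0]],
    [[0,0,0],[0,0,0]],
    [[0,0,0],[0,0,0]],
    [[0,0,0],[0,0,0]],
  ],
)

```text
time_s: 21.5
tool_pos: [0.6403, 0.12, 0.095]
tool_rot: [27.9, 90.0, 28.0]
force: [1.0, -0.2, -0.0]
grip_width: 0.0208
```

```bash
python3 - <<'E'
from h import *
snap('wrist','w10');st()
im=cv2.imread('pics/w10.png')[198:225,236:274].astype(float); im=cv2.resize(im,None,fx=20,fy=20,interpolation=cv2.INTER_CUBIC); im=np.clip((im-15)*3.2,0,255).astype(np.uint8); cv2.imwrite('pics/w10d.png',im)
c=load('w10')
def far(y,z,r,x=.641):
    t=np.linspace(0,2*np.pi,145); q=np.array([proj(c,[x+r*np.cos(a),y+r*np.sin(a),z]) for a in t]); return np.array([q[:,0].min(),q[:,0].max(),q[:,1].min()]).round(1)
for y in(.117,.118,.119,.120,.121,.122): print(y,'hole',far(y,.0505,.0066),'tip',far(y,.0528,.0051),far(y,.0538,.0061))
E
```

```text
{'time_s': 21.55, 'tool_pos': [0.6403, 0.12, 0.0951], 'tool_rot': [25.1541, 89.9878, 25.2033], 'force': [0.4497, -0.0762, -1.1915], 'wrist_torque': [-0.0261, 0.019, -0.0318], 'grip_width': 0.021, 'qpos': [-31.245, 24.4776, 23.4335, 92.2526, -10.4422, 65.4288, -5.2875]}
0.117 hole [246.  263.5 208.4] tip [247.9 261.6 211.4] [246.5 263.  210.5]
0.118 hole [246.  263.5 207.1] tip [247.9 261.6 210.1] [246.5 263.  209.3]
0.119 hole [245.9 263.6 205.9] tip [247.9 261.6 208.8] [246.5 263.  208. ]
0.12 hole [245.9 263.6 204.6] tip [247.9 261.6 207.5] [246.5 263.  206.7]
0.121 hole [245.9 263.6 203.3] tip [247.9 261.7 206.2] [246.5 263.  205.4]
0.122 hole [245.9 263.6 202. ] tip [247.9 261.7 204.9] [246.5 263.1 204.1]
```

View pics/w10d.png

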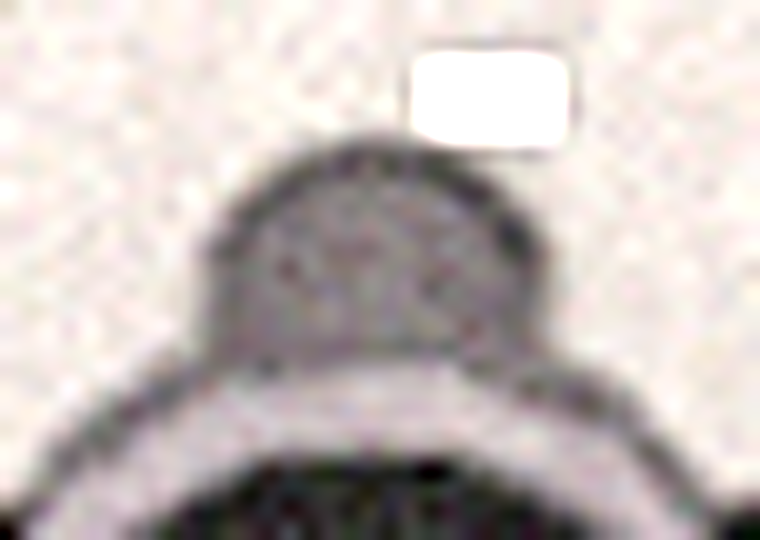

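Emit:
drive_tool(
  increments=[
    [[0.015,-0.012,0],[0,0,0]],
    [[0.02,0,0],[0,0,0]],
    [[0.02,0,0],[0,0,0]],
    [[0.02,0,0],[0,0,0]],
    [[0,0,0],[0,0,0]],
  ],
)

```text
time_s: 22.05
tool_pos: [0.6402, 0.1195, 0.0918]
tool_rot: [-178.8, 90.0, -178.8]
force: [-0.7, 0.3, -1.2]
grip_width: 0.0207
```

Emit:
drive_tool(
  increments=[
    [[0.025,0,0],[0,0,0]],
    [[0.025,0,0],[0,0,0]],
    [[0.025,0,0],[0,0,0]],
    [[0,0,0],[0,0,0]],
  ],
)

```text
time_s: 22.45
tool_pos: [0.6401, 0.1195, 0.0888]
tool_rot: [-175.6, 90.0, -175.5]
force: [0.8, 0.3, -0.6]
grip_width: 0.0212
```

In the plate hole (about 5 mm deep, no contact force). Continue.

Emit:
drive_tool(
  increments=[
    [[0.025,0,0],[0,0,0]],
    [[0.025,0,0],[0,0,0]],
    [[0.025,0,0],[0,0,0]],
    [[0.025,0,0],[0,0,0]],
    [[0,0,0],[0,0,0]],
  ],
)

```text
time_s: 22.95
tool_pos: [0.6401, 0.1194, 0.0848]
tool_rot: [-168.7, 90.0, -168.6]
force: [-0.6, -0.0, -1.1]
grip_width: 0.0211
```

Emit:
drive_tool(
  increments=[
    [[0.025,0,0],[0,0,0]],
    [[0.025,0,0],[0,0,0]],
    [[0.025,0,0],[0,0,0]],
    [[0,0,0],[0,0,0]],
  ],
)

```text
time_s: 23.35
tool_pos: [0.6403, 0.1193, 0.0819]
tool_rot: [-42.2, 90.0, -42.2]
force: [0.5, 0.4, -1.7]
grip_width: 0.0209
```

Emit:
drive_tool(
  increments=[
    [[0.02,0,0],[0,0,0]],
    [[0.02,0,0],[0,0,0]],
    [[0.02,0,0],[0,0,0]],
    [[0,0,0],[0,0,0]],
  ],
)

```text
time_s: 23.75
tool_pos: [0.6404, 0.1194, 0.0795]
tool_rot: [-17.3, 90.0, -17.2]
force: [0.4, -0.6, -1.1]
grip_width: 0.0207
```

Now in the block. About 20 mm remain.

Emit:
drive_tool(
  increments=[
    [[0.04,0,0],[0,0,0]],
    [[0.04,0,0],[0,0,0]],
    [[0.04,0,0],[0,0,0]],
    [[0.04,0,0],[0,0,0]],
    [[0,0,0],[0,0,0]],
  ],
)

```text
time_s: 24.25
tool_pos: [0.6403, 0.1193, 0.0729]
tool_rot: [-73.8, 90.0, -73.8]
force: [1.8, -1.2, -1.6]
grip_width: 0.0209
```

Emit:
drive_tool(
  increments=[
    [[0.04,0,0],[0,0,0]],
    [[0.04,0,0],[0,0,0]],
    [[0.04,0,0],[0,0,0]],
    [[0.04,0,0],[0,0,0]],
    [[0,0,0],[0,0,0]],
  ],
)

```text
time_s: 24.75
tool_pos: [0.6403, 0.1193, 0.0665]
tool_rot: [-57.9, 90.0, -57.9]
force: [1.9, -1.0, -2.0]
grip_width: 0.0207
```

Emit:
drive_tool(
  increments=[
    [[0.04,0,0],[0,0,0]],
    [[0.04,0,0],[0,0,0]],
    [[0.04,0,0],[0,0,0]],
    [[0.02,0,0],[0,0,0]],
    [[0,0,0],[0,0,0]],
  ],
)

```text
time_s: 25.25
tool_pos: [0.6403, 0.1193, 0.061]
tool_rot: [-47.4, 90.0, -47.3]
force: [1.0, -1.2, -1.0]
grip_width: 0.021
```

Emit:
drive_tool(
  increments=[
    [[0.015,0,0],[0,0,0]],
    [[0.015,0,0],[0,0,0]],
    [[0,0,0],[0,0,0]],
  ],
)

```text
time_s: 25.55
tool_pos: [0.6403, 0.1194, 0.06]
tool_rot: [0.1, 90.0, 0.2]
force: [1.3, -1.5, -1.0]
grip_width: 0.0211
```

Emit:
drive_tool(
  increments=[
    [[0.0125,0,0],[0,0,0]],
    [[0.0125,0,0],[0,0,0]],
    [[0,0,0],[0,0,0]],
  ],
)

```text
time_s: 25.85
tool_pos: [0.6404, 0.1194, 0.0594]
tool_rot: [23.6, 90.0, 23.6]
force: [0.4, -2.1, 3.3]
grip_width: 0.0211
```

Emit:
drive_tool(
  increments=[
    [[0.0125,0,0],[0,0,0]],
    [[0.0125,0,0],[0,0,0]],
    [[0,0,0],[0,0,0]],
  ],
)

```text
time_s: 26.15
tool_pos: [0.6404, 0.1194, 0.0594]
tool_rot: [51.7, 90.0, 51.8]
force: [-2.4, -1.9, 7.9]
grip_width: 0.0207
```

Emit:
drive_tool(
  increments=[
    [[0,0,0],[0,0,0]],
    [[0,0,0],[0,0,0]],
    [[0,0,0],[0,0,0]],
    [[0,0,0],[0,0,0]],
    [[0,0,0],[0,0,0]],
  ],
  hand=0,
)

```text
time_s: 26.65
tool_pos: [0.64, 0.1197, 0.0576]
tool_rot: [169.6, 90.0, 169.7]
force: [0.5, -0.9, 0.1]
grip_width: 0.0427
```

Emit:
drive_tool(
  increments=[
    [[-0.2,0,0],[0,0,0]],
    [[-0.6,0,0],[0,0,0]],
    [[-0.8,0,0],[0,0,0]],
    [[-0.8,0,0],[0,0,0]],
    [[-0.4,-0.5,0],[0,0,0]],
    [[0,-0.8,0],[0,0,0]],
    [[0,-0.8,0],[0,0,0]],
    [[0,-0.5,0],[0,0,0]],
    [[0,0,0],[0,0,0]],
    [[0,0,0],[0,0,0]],
  ],
)

```text
time_s: 27.65
tool_pos: [0.64, 0.0145, 0.1698]
tool_rot: [131.5, 90.0, 131.5]
force: [-0.4, 1.4, 0.4]
grip_width: 0.0434
```

```bash
python3 - <<'E'
from h import *
st(); snap('wrist','w11');crop('w11',180,10,340,130,5,'w11c');c=snap('top','t11'); snap('side','s11'); crop('s11',200,90,340,230,5,'s11c')
E
```

```text
{'time_s': 27.65, 'tool_pos': [0.64, 0.0145, 0.1698], 'tool_rot': [131.5241, 89.9668, 131.4624], 'force': [-0.4039, 1.3775, 0.396], 'wrist_torque': [-0.0383, 0.0275, 0.0335], 'grip_width': 0.0434, 'qpos': [-24.9149, 19.9261, 26.8007, 89.5682, -9.2858, 72.7395, 3.2077]}
```

View pics/w11.png

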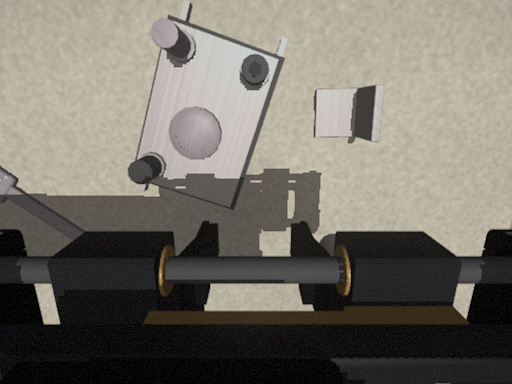

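View pics/s11c.png

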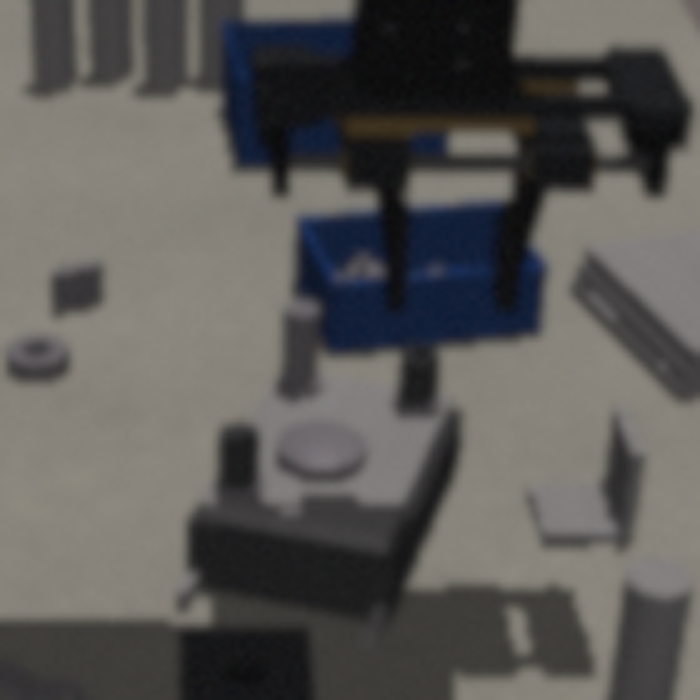

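View pics/t11.png

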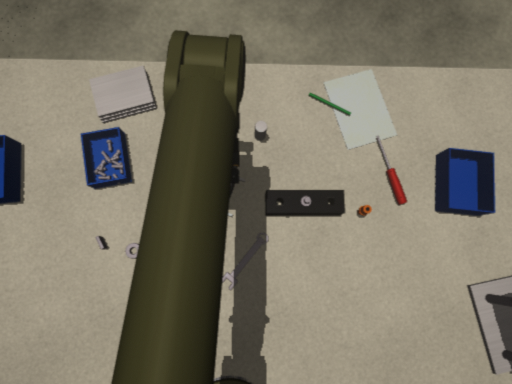

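```bash
python3 - <<'E'
from h import *
crop('w11',140,5,290,95,5,'w11d')
c=load('w11')
th=np.radians(-18.6); d=np.array([np.cos(th),np.sin(th)])*.068
ph=np.array([.577,.1397]); bh=ph+d
for n,h,zs in(('pin',ph,(.0505,.0565,.1005)),('bolt',bh,(.0505,.0565,.0845))):
    for z in zs: print(n,z,((proj(c,[*h,z])-[140,5])*5).round(0),((proj(load('s11'),[*h,z])-[200,90])*5).round(0))
E
```

```text
pin 0.0505 [209. 217.] [300. 389.]
pin 0.0565 [200. 211.] [300. 379.]
pin 0.1005 [126. 151.] [302. 309.]
bolt 0.0505 [577. 350.] [418. 409.]
bolt 0.0565 [577. 347.] [419. 399.]
bolt 0.0845 [578. 328.] [422. 355.]
```

View pics/w11d.png

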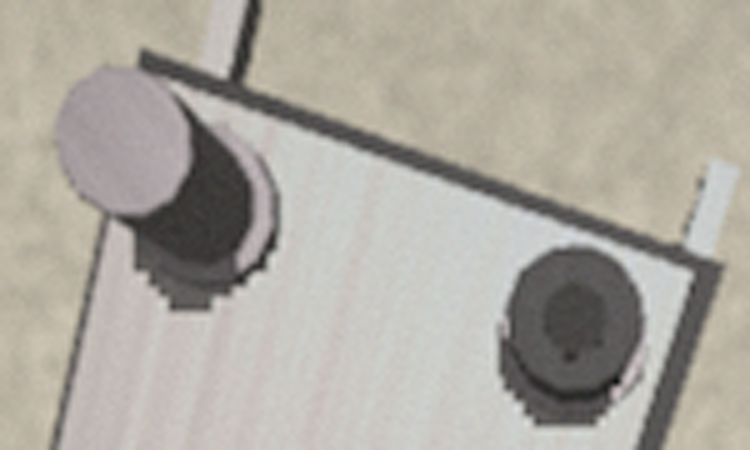

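```bash
python3 - <<'E'
from h import *
env.sign_off(); st()
E
```

```text
the job is handed in; nothing more can be done
the job is handed in; nothing more can be done
```

The job is done and handed in after about 28 s of robot time: drift pin and thumb bolt both stand home, let go. The sign-off gives no verdict, so this rests on my own checks.

- **Pin:** It had been in the rack hole nearest the station. I felt its point into the plate's larger hole, with the plate about 4.4° (0.08 rad) clockwise. I then dragged the plate about 8.5 mm into line with the pin at roughly 4 N sideways. I pressed the pin down until the collar seated, at about 9 N on the wrist.
- **Bolt:** I lined it up over the smaller hole by wrist camera and pushed it in with almost no resistance. It seated at about 8 N. I opened the gripper only part way so it stayed clear of the pin, then backed off.

**Last checks:**
- The final wrist and side pictures show both parts upright, with their collars on the plate and the plate square on the block.
- Both heads sat about 1.6 to 2 mm from where my earlier block measurement put them. The shift was the same for both, so I take it as calibration error and not bad seating.
- The dowel is still in the rack. The post, wrench, screwdriver and the orange look-alike look unmoved in the last top view. The bracket, bearing ring and gauge block, partly hidden by the arm there, look in place in the final side view.
- The largest force reading on the wrist, taken at the end of each move, was about 11 N. I saw no finger contact with the station.

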